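# Fetch the lot tag from the deep tag well with the hook rod

## Robot

A 7-joint arm with a two-finger parallel gripper is mounted at the origin on the work surface. World frame = base frame: x ahead of the robot, y to its left, z up, the work surface at z = 0. Lengths are in m, angles in rad, forces in N, time in s.
With the tool pointing down it reaches from about 0.35 to 0.9 m from the base axis. Payload 8.1 kg.
Tool frame: the origin (TCP) lies on the centre line of the jaws, within the pads' length; the fingertips stand arm.tip_extent ahead of it and the grasp point (between the pads) lies 3 mm ahead of it (arm.tip_extent is the distance from the TCP to the fingertips, in m); y points along the fingers, z is the direction in which the jaws open and shut, and the axes are right-handed (so a half turn about y gives the same grasp; the last joint's range is limited). The gripper opens to 92 mm and grips with 3 to 60 N. Pads are 19 mm wide; open, the fingers measure 130 mm over their backs; the gripper's body (75 mm by 190 mm) begins 47 mm behind the grasp point.
Start: joints at [-1.366, 0.434, 0.025, 1.573, -0.012, 1.134, -0.075], TCP at [0.189, 0.596, 0.249] pointing down, gripper open.
Joint ranges: [-2.62, 2.62], [-0.44, 2.09], [-1.27, 1.32], [0.08, 2.57], [-1.32, 4.46], [0.12, 2], [-2.74, 2.74]. Speed limits (rad/s): [2.22, 2.22, 3.01, 3.01, 3.14, 3.14, 3.14].

## Interface

Orientations are given as a rotation vector (axis times angle).
In Python, from cell import observe, get_image, sign_off, boxes_of, place_of, arm gives the robot as it stands.
- The arm moves only by the tool arm_command, never from a script. Its argument "plan" is a list of rows, each a list of 2 entries, a list of its own where there are three numbers: the shift along the tool's x, y, z in m, then the turn, a rotation vector about the tool's x, y, z in degrees. In form: [[[tx, ty, tz], [ax, ay, az]], ...]. A call has 1 to 5 rows; each row is the pose to reach, as a shift and turn from the pose commanded when the call began, along the tool's axes at that moment; what a row does not reach only later rows make up. A row lasts 1/10 s, in which the tool goes at most 50 mm and 8.59 degrees, less where a joint would pass 70% of its speed; a pose out of reach is approached as far as the arm can. A call with a gripper value outside its range is refused whole. "fingers" is the closure, from -1 (fully open) to 1 (shut), set as the call begins (left out, the last holds). The fingers move at their own pace and stop on an object; "squeeze" is the grip in N (left out, the last holds). Time passes only in rows, so rows that repeat a pose let the fingers close. It gives the time, the measured TCP pose, the force and the opening at its end, in the units of the state.
- observe(): the state, without advancing time (a new reading comes with each control period).
- get_image(name): name is "scene" or "top" or "wrist"; returns a dict with "color" (420x560x3 uint8, red, green, blue), "camera_matrix" (3x3 intrinsics, pixels), "distortion" ([k1, k2, p1, p2, k3] as OpenCV has them; the pictures are not rectified), "world_to_cam" (4x4, takes a point from world to camera coordinates); the wrist camera has in their place "mount" (4x4, takes a point from camera to tool coordinates, whose origin is the TCP and whose axes are the tool frame's). Camera axes: x right, y up, looking along -z (the intrinsics and any distortion apply to the point x, -y, -z); pixel columns grow to the right and rows downward; lengths in m; the calibration is good to about 2 mm. A picture is of the moment at which its call begins: read the wrist's pose just before it. There is no depth.
- sign_off(): hands the job in, once; it reports no verdict.
Trained networks look in a picture, given as the dict that the camera call returned (one of the last four; its "shot" number tells which), for a name from the list of things; names that differ only in an ending like _2 or _b are one class to them, and where a whole thing is asked for, a point or a joint stands for the part that bears it (a point fixed in the world has none). Each returns a list of dicts, best first, with "confidence" (0 to 1); they miss things now and then, are a little off and sometimes report something else, mostly with a low value. They report only what shows in the picture. A call takes as long as a camera call.
- boxes_of(picture, thing): "point" ([column, row] in pixels, amid what is visible of it).
- place_of(picture, thing): "point" ([column, row] in pixels: a listed point, or the origin of a listed thing).
The state is a dict: "clock": time; "joints": joint angles; "dq": joint speeds; "joint_efforts": joint torques, N m; "position": TCP position; "ee_rot": TCP orientation; "force": force on the tool from outside, world axes, zero at the start; "ft_torque": the same for the moment, N m; "width": opening from 0.0 (shut) to 1.0 (fully open).
Only numpy, scipy, OpenCV 4.12 (cv2) and the standard library are available. Lean on these libraries where they do the work, as an engineer would, in place of code of your own. Each camera call takes 0.05 s, during which the arm holds its last target.

## Task

Take the hook rod from its stand and use it to fetch the lot tag that hangs deep in the narrow tag well: hook it under its cross-bar, feel gently for the way out past the sprung keeper, never forcing it, and draw it out of the top. Hang the tag by its cross-bar on the two upturned prongs of the outgoing post, then hang the rod back in its stand. Handle the tag only with the rod, and leave the other things on the table where they are.

Things in the scene. Friction and masses are not known exactly. Their poses are not given: they have to be found in the camera images.
- rod: Hook rod, 156 mm long, about 0.14 kg, hanging upright in the stand. Origin: centre of the underside of the handle's flange, on the shaft's axis; z up along the shaft, x towards the hook's toe. Flange 34 x 34 x 6 mm; below it a round steel shaft 8 mm in diameter down to z = -95 mm.
- rod_grip (a point): Middle of the free part of the rod's black handle, where to grip: z = +34 mm in the rod's frame. The handle is 24 x 24 mm square, from the flange up to z = 61 mm.
- rod_hook (a point): Centre of the top of the hook's pocket floor: x = +9, z = -91 mm in the rod's frame. The hook is 14 mm wide (y): floor 4 mm thick reaching to x = +17 mm, ending in an upturned lip 3 mm thick and 8 mm high (top at z = -83). The pocket between shaft and lip is 10 mm wide in x. A bar lying in it has its centre 3 mm above this point.
- tag: Lot tag of bare aluminium, 0.09 to 0.17 kg. Origin: centre of its cross-bar, 6 mm in diameter, 72 mm long along the tag's y; z up. Two strips 4 mm wide at y = +-14 mm lead down to a plate 34 mm wide, 4 mm thick, z = -28 to -58 mm: below the bar is an opening 24 mm wide, 25 mm high for the hook. It starts on the prongs in the well, its axes along the well's.
- well: Tag well fixed to the table: upright sheet-metal box on a 130 x 120 mm foot, open on top only, 140 mm tall, inside 74 mm (its x) by 80 mm (its y), walls 3 mm, the far (+x) wall clear. Origin: centre of its underside; yaw within 0.3 rad of the world's. More than about 12 N between tag and well, or 20 N between rod and well, is forcing it.
- well_seat (a point): Where the centre of the tag's bar rests in the well: x = +19, y = 0, z = 80 mm in the well's frame, 18 mm from the far wall. Two prongs (6 mm bars at y = +-25 mm) from the far wall hold the bar in V notches; their front ends, 12 mm to -x of the bar, stand about 4 mm above the resting bar's underside. The rod goes down on the -x side of the bar, toe to +x.
- well_keeper (a point): Keeper, two steel cheeks at the bar's ends (|y| = 28 to 39 mm): a level roof over the bar, from near the far wall to 17 mm on the -x side of the rest, and a 3 mm upright sill under its front edge, 14 to 17 mm to -x of the rest. The only way out is between sill and roof: 10 mm high for the 6 mm bar. This point: fixed, on the well, x = +2, z = 100 mm; it does not tell the setting.
- well_mouth (a point): Centre of the well's open top, z = 140 mm. Keeper setting: both cheeks together, changes daily, not measured; the bar passes raised 9 to 13 mm at the lowest, 35 to 39 mm at the highest. They spring upwards 1 mm per 4 N, at most 6 mm. Lift until the bar touches the roof, ease down 1 to 3 mm, draw it 28 to 31 mm to -x, then raise it out.
- post: Green outgoing post fixed to the table: base 110 x 120 x 12 mm, upright plate 12 mm thick, 70 mm wide, 130 mm tall on its +x side, from which two prongs (6 mm bars at y = +-25 mm) reach to -x and end turned up, making V notches. Origin: centre of the base's underside.
- post_seat (a point): Where the bar's centre rests in the post's notches: x = +4, y = 0, z = 95 mm in the post's frame. The plate's face is 24 mm to +x; the turned-up ends, 15 mm to -x, stand about 7 mm above the resting bar's underside. Come from above, bar along the post's y, rod on the -x side; to unhook, lower the hook about 12 mm more, draw it to -x.
- stand: Dark rod stand fixed to the table: base, column on its +x side, on top a level plate 6 mm thick, 64 mm wide, with a slot 20 mm wide (y), 45 mm long, open to -x. The rod's shaft hangs through the slot, toe to +x, flange on the plate. Raise the rod slightly, take it out to -x by 60 mm; hang it back the same way. Origin: centre of the base's underside.
- stand_seat (a point): Where the rod's origin rests in the stand, on the plate's top (z = 120 mm), 15 mm before the slot's closed end.
- tape_roll: Roll of tape, 100 mm across, 48 mm high: a bystander.
- carton: Small carton 90 x 130 x 70 mm: a bystander.
- spray: Bottle 60 mm across and 160 mm tall: a bystander.
- pouch_stack: Flat dark pack 70 x 100 x 22 mm: a bystander.
- bowl: Steel bowl 120 mm across, 50 mm high: a bystander.
- marker: Black marker, 14 mm thick, 134 mm long: a bystander.

How it is judged:
On the way, in this order (a step that is already met when the one before it is completed fails the run):
1. the tag is drawn out of the well's mouth, carried by the rod (z of tag in the frame of well_mouth above 0.055 m and contact force between rod and tag above 0.3 N), for 0.2 s.
2. the tag hangs on the post's prongs, free of the rod (distance between tag and post_seat below 0.01 m and contact force between rod and tag below 0.05 N and contact force between tag and post above 0.3 N), for 0.2 s.
At the end, for the whole second after the job is handed in: The tag hangs at rest by its bar in both notches of the post (bar centre within 10 mm of the seat, upright within 0.2 rad) and the rod hangs at rest in the stand's slot, flange on the plate (within 22 mm of its seat in plan and 4 mm in height, upright within 0.12 rad) (distance between tag and post_seat below 0.01 m and angle between tag's own z axis and vertical below 0.2 rad and linear speed of each of tag, rod below 0.03 m/s and horizontal distance between rod and stand_seat below 0.022 m and z of rod in the frame of stand_seat between -0.004 and 0.004 m and angle between rod's own z axis and vertical below 0.12 rad); the robot touches nothing.
It fails at once if the tag is forced against the well or its keeper (more than 12 N) (contact force between tag and well above 12 N).
It fails at once if the rod is forced against the well (more than 20 N) (contact force between rod and well above 20 N).
It fails at once if the tag is touched by the gripper (contact force between any of the fingers, the arm and tag above 0.5 N).
It fails at once if a bystander is disturbed (moved more than 30 mm) (distance of any of tape_roll, carton, spray, pouch_stack, bowl, marker from where it was at the start of the episode above 0.03 m).
It also fails if it takes over 67 s, if anything falls off the work surface, if the arm or the gripper's body presses on something with over 40 N, if the wrist force passes 120 N, or if a joint passes its speed limit or range.

## Working session

There is one attempt and no reset: what is moved stays moved. The work goes in short steps, Python scripts to look and compute and a tool call to move; the robot and the scene stay as the last step left them, time stands still between calls to the robot, and variables do not carry over. Pictures are saved under pics/ and viewed, and the job is handed in when it is done.

Besides the shell and the picture viewer there is one more tool, called after ">>>" as name(argument=value, ...) on one line, values as JSON. arm_command: Moves the arm, as the interface text tells. Its arguments: {"type":"object","properties":{"plan":{"type":"array","items":{"type":"array"}},"fingers":{"type":"number"},"squeeze":{"type":"number"}},"required":["plan"]}

```bash
mkdir -p pics; ls
python3 - <<'E'
from cell import observe,get_image,arm
import cv2
print(observe()); print([a for a in dir(arm) if a[0]!='_'], arm.tip_extent)
for n in ['scene','top','wrist']:
    p=get_image(n); cv2.imwrite(f'pics/{n}0.png',p['color'][:,:,::-1]); print(n,{k:(v.tolist() if hasattr(v,'tolist') else v) for k,v in p.items() if k!='color'})
E
```

```text
pics
{'clock': 0.0, 'joints': array([-1.36559147,  0.43522046,  0.02495285,  1.57411138, -0.0115805 ,
        1.13398967, -0.0750917 ]), 'dq': array([ 0.00029493,  0.00039834, -0.00038436, -0.00096917,  0.00041185,
        0.0006574 , -0.0001385 ]), 'joint_efforts': array([ 1.68627193e-04, -6.67862606e+01,  9.85602401e-01, -3.14455783e+01,
       -6.03986043e-02,  4.27515793e-02,  1.51411414e-04]), 'position': array([0.18925537, 0.59515029, 0.24794076]), 'ee_rot': array([-1.55884402,  0.24172831, -0.24158533]), 'force': array([-0.63920482,  0.42755526,  0.19177177]), 'ft_torque': array([ 0.01371191,  0.02655437, -0.02076185]), 'width': 0.9993786353098713}
['PlanningError', 'tip_extent'] 0.022
scene {'camera_matrix': [[478.0452662592552, 0.0, 280.9782785249973], [0.0, 478.0452662592552, 208.53910240824777], [0.0, 0.0, 1.0]], 'distortion': [-0.002880147369792905, 0.0, 0.0, 0.0, 0.0], 'world_to_cam': [[-0.8369977474644478, 0.5468797932375395, 0.0189013885179445, 0.4865004297297453], [-0.3474945355212285, -0.557887561784338, 0.7536637288534006, 0.1180521640896911], [0.42270831376059537, 
[... 409 characters left out ...]
358352, -0.011361812319797998, 0.08655116481653898, -0.5774481913274544], [-0.08634911890667815, 0.01720972351022947, 0.9961162859228544, -1.1191046572153123], [0.0, 0.0, 0.0, 1.0]], 'shot': 2}
wrist {'camera_matrix': [[377.0173577921033, 0.0, 286.9516738171071], [0.0, 377.0173577921033, 209.76215435844932], [0.0, 0.0, 1.0]], 'distortion': [-0.09481701413686609, 0.0, 0.0, 0.0, 0.0], 'mount': [[0.00042368929617485975, -0.9641492582068169, -0.26536018613692297, -0.0711013442424691], [-0.0008304986357891229, 0.2653597791829421, -0.9641491056180022, -0.13616572845719466], [0.9999995653796024, 0.000628880928546507, -0.0006882945455628017, -0.0009302220158580177], [0.0, 0.0, 0.0, 1.0]], 'shot': 3}
```

View pics/scene0.png

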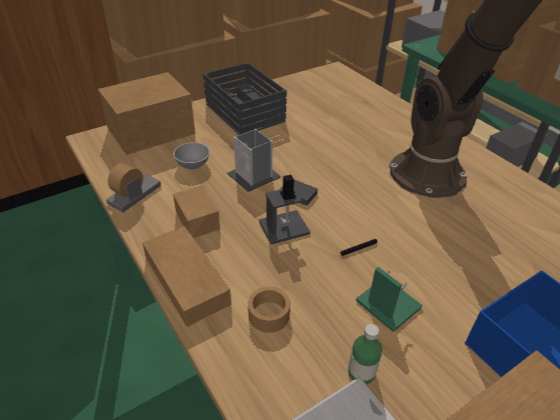

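View pics/top0.png

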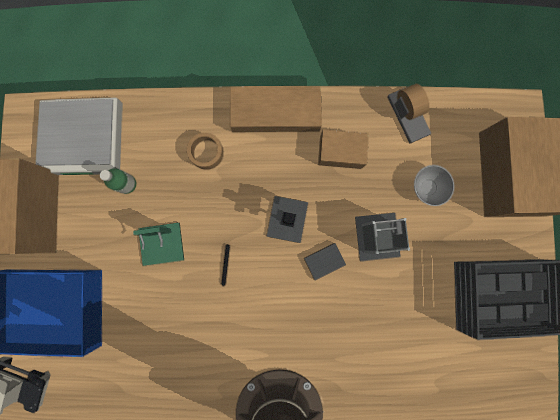

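View pics/wrist0.png

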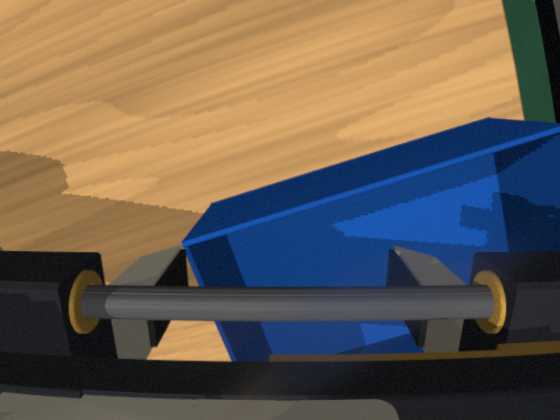

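Run:
```python
from cell import *
for n in ['scene','top']:
    p=get_image(n)
    for t in ['rod','rod_grip','rod_hook','tag','well','well_seat','well_keeper','well_mouth','post','post_seat','stand','stand_seat']:
        print(n,t,[( [round(float(c),1) for c in d['point']],round(d['confidence'],2)) for d in place_of(p,t)[:3]])
```

```text
scene rod [([285.3, 197.6], 0.59)]
scene rod_grip [([286.9, 185.7], 0.62)]
scene rod_hook [([284.0, 218.0], 0.57)]
scene tag []
scene well [([253.9, 176.6], 0.83)]
scene well_seat [([248.8, 154.8], 0.7)]
scene well_keeper [([251.8, 150.5], 0.7)]
scene well_mouth [([252.4, 140.6], 0.62)]
scene post []
scene post_seat [([394.0, 281.7], 0.97), ([253.4, 175.8], 0.5)]
scene stand [([283.3, 230.3], 0.92), ([284.4, 216.0], 0.35)]
scene stand_seat []
top rod []
top rod_grip [([227.9, 269.1], 0.64), ([290.5, 219.7], 0.51)]
top rod_hook [([152.6, 237.9], 0.61)]
top tag [([382.0, 228.1], 0.6)]
top well [([375.1, 233.6], 0.76)]
top well_seat [([387.3, 230.6], 0.93)]
top well_keeper [([386.9, 231.4], 0.65), ([291.2, 217.2], 0.28)]
top well_mouth [([391.0, 236.0], 0.58)]
top post [([160.3, 241.2], 0.61), ([287.5, 218.0], 0.48)]
top post_seat [([153.0, 240.3], 0.71)]
top stand [([290.8, 222.7], 0.96)]
top stand_seat [([289.2, 220.2], 0.58), ([289.2, 214.2], 0.52)]
```

```bash
cat > h.py <<'E'
import numpy as np, cv2
from scipy.spatial.transform import Rotation as R
def proj(p,X):
    X=np.atleast_2d(X).astype(float); W=np.array(p['world_to_cam']); c=X@W[:3,:3].T+W[:3,3]
    c=c*[1,-1,-1]
    return cv2.projectPoints(c,np.zeros(3),np.zeros(3),np.array(p['camera_matrix']),np.array(p['distortion']))[0][:,0]
def ray(p,uv):
    u=cv2.undistortPoints(np.array([[uv]],float),np.array(p['camera_matrix']),np.array(p['distortion']))[0,0]
    d=np.array([u[0],-u[1],-1]);W=np.array(p['world_to_cam']); Rm=W[:3,:3]
    return -Rm.T@W[:3,3], Rm.T@d
def atz(p,uv,z):
    o,d=ray(p,uv); return o+d*(z-o[2])/d[2]
def tri(l):
    A=np.zeros((3,3));b=np.zeros(3)
    for p,uv in l:
        o,d=ray(p,uv);d=d/np.linalg.norm(d);M=np.eye(3)-np.outer(d,d);A+=M;b+=M@o
    return np.linalg.solve(A,b)
def crop(p,u0,v0,w,h,s,fn):
    im=p['color'][v0:v0+h,u0:u0+w,::-1]
    im=cv2.resize(im,None,fx=s,fy=s,interpolation=cv2.INTER_CUBIC)
    cv2.imwrite(fn,im)
E
python3 - <<'E'
from cell import *
from h import *
import pickle
S=get_image('scene');T=get_image('top');pickle.dump((S,T),open('st.pkl','wb'))
def cat(fn,items,s=6):
    ims=[cv2.resize(p['color'][v:v+h,u:u+w,::-1],None,fx=s,fy=s,interpolation=cv2.INTER_CUBIC) for p,u,v,w,h in items]
    H=max(i.shape[0] for i in ims); cv2.imwrite(fn,np.hstack([cv2.copyMakeBorder(i,0,H-i.shape[0],0,0,cv2.BORDER_CONSTANT) for i in ims]))
cat('pics/well.png',[(S,222,120,64,75),(T,348,205,64,62)])
cat('pics/post.png',[(S,352,262,75,68),(T,130,213,58,58)])
cat('pics/stand.png',[(S,252,170,66,76),(T,260,190,64,60)])
for pt,z in (((382.0,228.1),.08),((387.3,230.6),.08)): print(atz(T,pt,z))
print('well',tri([(S,(253.9,176.6)),(T,(375.1,233.6))]),'post_seat',tri([(S,(394,281.7)),(T,(153,240.3))]),'stand',tri([(S,(283.3,230.3)),(T,(290.8,222.7))]),'grip',tri([(S,(286.9,185.7)),(T,(290.5,219.7))]))
E
```

```text
[ 0.51873994 -0.28723692  0.08      ]
[ 0.51172363 -0.30168338  0.08      ]
well [ 0.5035736  -0.28529186  0.00293827] post_seat [0.49027014 0.33355073 0.08947321] stand [ 0.54287107 -0.04385083 -0.02378486] grip [ 0.54117563 -0.0359546   0.14778621]
```

View pics/well.png

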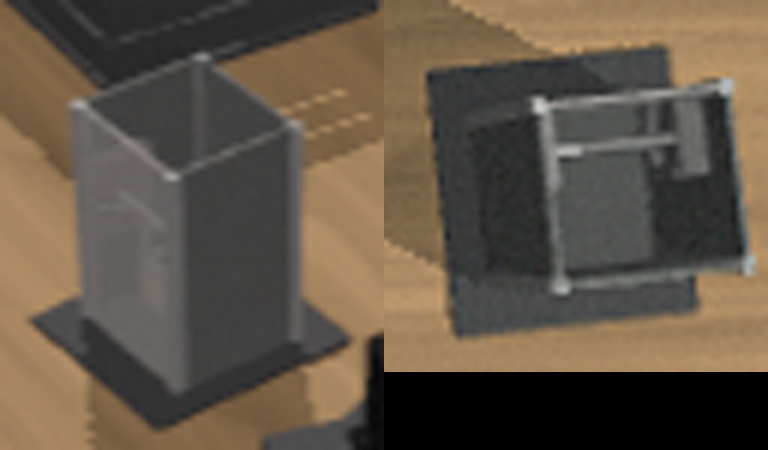

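View pics/post.png

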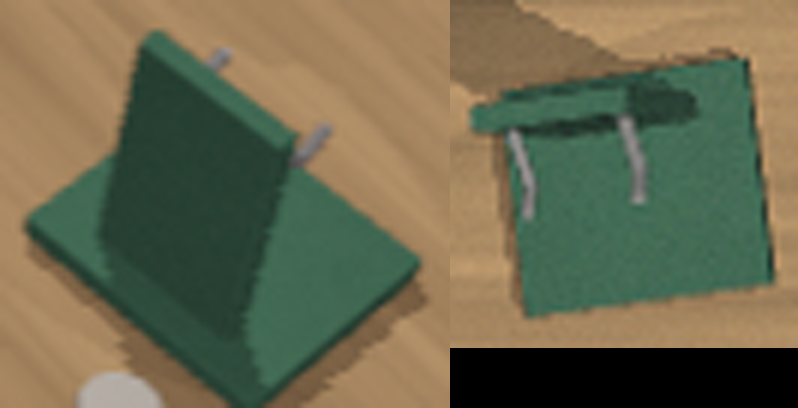

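View pics/stand.png

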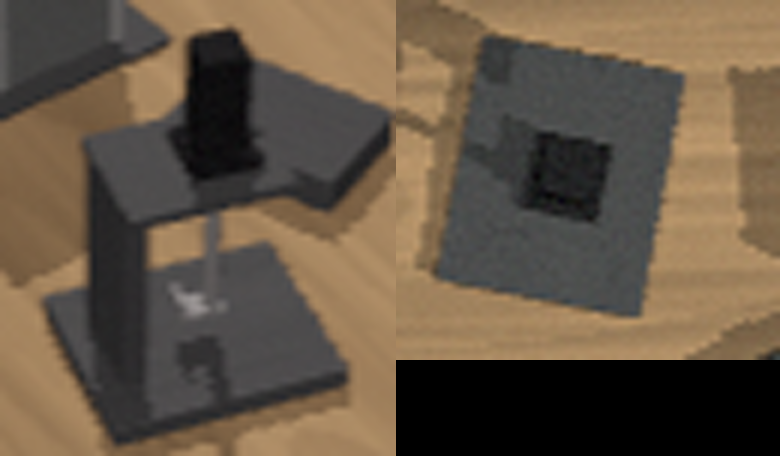

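```bash
cat > fit.py <<'E'
from h import *
import pickle
from scipy.optimize import least_squares
S,T=pickle.load(open('st.pkl','rb'))
def px(o,off,pts): return [((a-off+.5)/6-.5+o[0],(b+.5)/6-.5+o[1]) for a,b in pts]
def fit(name,obs,x0,free_h=False):
    def res(q,full=False):
        c,s=np.cos(q[2]),np.sin(q[2]); r=[]
        for cam,uv,X in obs:
            X=np.array(X,float).copy()
            if X[2]<0: X[2]=q[3]
            P=[q[0]+c*X[0]-s*X[1],q[1]+s*X[0]+c*X[1],X[2]]
            r.append(proj(cam,P)[0]-uv)
        r=np.array(r); return r if full else r.ravel()
    f=least_squares(res,x0,loss='soft_l1'); print(name,f.x.round(4)); print(res(f.x,True).round(1).tolist()); return f.x
if __name__=='__main__':
    so=(222,120);to=(348,205)
    m=[(.04,.043),(.04,-.043),(-.04,-.043),(-.04,.043)]
    obs=[(T,u,(*a,.14)) for u,a in zip(px(to,384,[(541,104),(728,88),(748,265),(562,287)]),m)]
    obs+=[(S,u,(*a,.14)) for u,a in zip(px(so,0,[(176,176),(80,105),(202,58),(294,126)]),m)]
    fo=[(.065,.06),(.065,-.06),(-.065,-.06),(-.065,.06)]
    ob2=[(T,u,(*a,-1)) for u,a in zip(px(to,384,[(430,70),(666,46),(697,308),(458,337)]),fo)]
    ob2+=[(S,u,(*a,-1)) for u,a in zip(px(so,0,[(158,428),(32,322),(348,340)]),[fo[0],fo[1],fo[3]])]
    fit('well mouth',obs,[.5,-.28,0.,.006]);fit('well foot',ob2,[.5,-.28,0.,.006]);fit('well',obs+ob2,[.5,-.28,0,.006])
    so=(352,262);to=(130,213)
    b=[(.055,.06),(.055,-.06),(-.055,-.06),(-.055,.06)]
    obs=[(T,u,(*a,.012)) for u,a in zip(px(to,450,[(748,60),(773,283),(527,316)]),b[1:])]
    obs+=[(S,u,(*a,.012)) for u,a in zip(px(so,0,[(255,392),(28,222),(420,265)]),[b[0],b[1],b[3]])]
    q=fit('post',obs,[.49,.33,0.])
    q=np.array(q)
    # hidden-part check: prong tips
    c,s=np.cos(q[2]),np.sin(q[2])
    for X in [(-.011,.025,.099),(-.011,-.025,.099)]:
        P=[q[0]+c*X[0]-s*X[1],q[1]+s*X[0]+c*X[1],X[2]]
        print('tips T',proj(T,P)[0],'S',proj(S,P)[0])
    print('seen T',px(to,450,[(528,215),(640,200)]),'S',px(so,0,[(325,130),(224,56)]))
    so=(252,170);to=(260,190)
    # stand base in top: top surface edges
    cs=[atz(T,u,.01) for u in px(to,396,[(484,36),(684,73),(640,316),(436,276)])]
    print('stand',np.round(cs,4).tolist())
    hs=[atz(T,u,.181) for u in px(to,396,[(536,131),(612,145),(601,221),(523,207)])]
    print(np.round(hs,4).tolist(),np.mean(hs,0))
E
python3 fit.py
```

```text
well mouth [ 0.4966 -0.2939  0.0871  0.006 ]
[[-0.9, 0.0], [0.4, -0.6], [0.8, 0.7], [-0.8, 0.6], [-0.8, 0.5], [-0.9, -0.2], [-0.2, -0.5], [0.9, 0.1]]
well foot [ 0.4979 -0.2941  0.091   0.0024]
[[-0.7, 0.0], [0.2, -0.2], [0.5, 0.4], [-0.1, 0.2], [-0.4, 0.5], [-0.6, -0.3], [0.5, 0.0]]
well [ 0.4972 -0.294   0.0891  0.0023]
[[-0.9, -0.2], [0.4, -0.9], [0.9, 0.4], [-0.8, 0.4], [-0.9, 0.6], [-1.1, -0.2], [-0.4, -0.5], [0.7, 0.1], [-0.6, 0.2], [0.2, 0.1], [0.4, 0.7], [-0.2, 0.4], [-0.2, 0.4], [-0.4, -0.3], [0.7, 0.0]]
post [0.4836 0.3328 0.1311]
[[-0.7, -0.6], [-0.0, 0.3], [-0.2, 0.6], [-0.6, 2.2], [-1.0, -1.1], [0.8, -1.2]]
tips T [142.46616578 249.22986255] S [406.42508943 281.66262954]
tips T [160.92717746 246.62247087] S [389.57885565 269.14802161]
seen T [(142.58333333333334, 248.41666666666666), (161.25, 245.91666666666666)] S [(405.75, 283.25), (388.9166666666667, 270.9166666666667)]
stand [[0.6193, 0.0047, 0.01], [0.6003, -0.0913, 0.01], [0.484, -0.0682, 0.01], [0.5043, 0.029, 0.01]]
[[0.5591, -0.0158, 0.181], [0.553, -0.0468, 0.181], [0.522, -0.0419, 0.181], [0.5281, -0.0101, 0.181]] [ 0.54058685 -0.02866434  0.181     ]
```

```bash
cat >> h.py <<'E'
def state():
    from cell import observe
    o=observe(); return o,np.array(o['position']),R.from_rotvec(o['ee_rot'])
E
python3 - <<'E'
from h import *
o,p,r=state(); print(o['clock'],p); print(r.as_matrix().round(3)); print(o['force'])
E
```

```text
1.55 [0.18939647 0.59562986 0.24875855]
[[ 0.953  0.     0.303]
 [-0.303  0.     0.953]
 [ 0.    -1.     0.   ]]
[0.33175784 0.03058618 0.56247038]
```

```bash
cat > go.py <<'E'
# usage: go.py x y z rodyaw -> shift and turn in tool axes (tool z = rod x)
import sys
from h import *
o,p,r=state()
x,y,z,yaw=map(float,sys.argv[1:5])
# tool z=rod x, tool y=-Z, tool x = y×z
c,s=np.cos(yaw),np.sin(yaw)
tz=np.array([c,s,0]);ty=np.array([0,0,-1.]);tx=np.cross(ty,tz)
Rt=R.from_matrix(np.c_[tx,ty,tz])
d=r.inv().apply(np.array([x,y,z])-p); t=(r.inv()*Rt).as_rotvec(degrees=True)
print('t',round(o['clock'],2),'p',p.round(4),'F',np.round(o['force'],2),'w',round(o['width'],3))
print('shift mm',(d*1000).round(1),'turn',t.round(2))
E
python3 go.py .541 -.035 .32 -.195
```

```text
t 1.55 p [0.1894 0.5956 0.2488] F [0.33 0.03 0.56] w 1.001
shift mm [ 526.2  -71.2 -494.4] turn [-0.   83.53 -0.  ]
```

>>> arm_command(plan=[[[0.033,-0.014,-0.031],[0,8,0]],[[0.067,-0.028,-0.063],[0,16,0]],[[0.1,-0.042,-0.094],[0,24,0]],[[0.134,-0.056,-0.126],[0,32,0]],[[0.168,-0.071,-0.158],[0,40,0]]], fingers=-1)

```text
clock: 2.05
position: [0.3022, 0.3924, 0.3204]
ee_rot: [-1.423, 0.788, -0.788]
force: [0.6, 0.4, -0.3]
width: 1.0
```

```bash
python3 go.py .541 -.035 .32 -.195
```

```text
t 2.05 p [0.3022 0.3924 0.3204] F [ 0.62  0.38 -0.28] w 1.0
shift mm [ 4.89e+02  1.00e-01 -2.43e+01] turn [-0.000e+00  4.321e+01 -3.000e-02]
```

>>> arm_command(plan=[[[0.049,0,-0.002],[0,8,0]],[[0.098,0,-0.005],[0,16,0]],[[0.147,0,-0.007],[0,24,0]],[[0.196,0,-0.01],[0,32,0]],[[0.245,0,-0.012],[0,40,0]]])

```text
clock: 2.55
position: [0.4231, 0.1789, 0.3201]
ee_rot: [-1.139, 1.311, -1.31]
force: [0.6, 0.6, 0.2]
width: 1.0
```

```bash
python3 go.py .541 -.035 .32 -.195
```

```text
t 2.55 p [0.4231 0.1789 0.3201] F [0.58 0.61 0.25] w 1.0
shift mm [195.5  -0.  146.3] turn [-0.03  3.21 -0.06]
```

>>> arm_command(plan=[[[0.039,0,0.029],[0,1,0]],[[0.078,0,0.058],[0,2,0]],[[0.117,0,0.088],[0,3.2,0]],[[0.156,0,0.117],[0,3.2,0]],[[0.195,0,0.146],[0,3.2,0]]])

```text
clock: 3.05
position: [0.5421, -0.0336, 0.32]
ee_rot: [-1.113, 1.346, -1.347]
force: [0.6, 0.4, -0.0]
width: 1.0
```

```bash
cat >> h.py <<'E'
def wristcam(p,pos,r):
    "give wrist picture a world_to_cam"
    T=np.eye(4);T[:3,:3]=r.as_matrix();T[:3,3]=pos
    q=dict(p);q['world_to_cam']=np.linalg.inv(T@np.array(p['mount']));return q
E
python3 go.py .541 -.035 .32 -.195
python3 - <<'E'
from cell import *
from h import *
import pickle
o,pos,r=state();p=get_image('wrist');w=wristcam(p,pos,r);pickle.dump(w,open('w1.pkl','wb'))
cv2.imwrite('pics/w1.png',p['color'][:,:,::-1])
for t,z in [('rod_grip',.154),('rod',.12),('stand_seat',.12)]:
    for d in place_of(p,t)[:2]: print(t,d,atz(w,d['point'],z))
E
```

```text
t 3.05 p [ 0.5421 -0.0336  0.32  ] F [ 0.63  0.4  -0.03] w 1.0
shift mm [ 1.6  0.  -0.8] turn [-0.04  0.37 -0.03]
rod_grip {'point': [287.6, 194.0], 'confidence': 0.88} [ 0.54307972 -0.03271335  0.154     ]
rod {'point': [283.4, 181.6], 'confidence': 0.86} [ 0.54012752 -0.0283436   0.12      ]
```

View pics/w1.png

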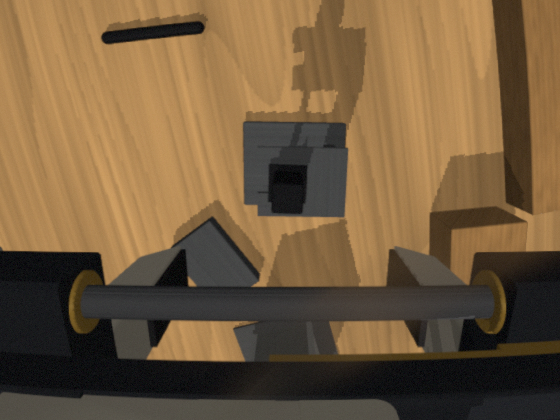

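Run:
```python
from h import *
import pickle
w=pickle.load(open('w1.pkl','rb'))
im=w['color'][110:230,235:355].astype(float); im=np.clip(im*2.2,0,255).astype(np.uint8)
cv2.imwrite('pics/w1c.png',cv2.resize(im[:,:,::-1],None,fx=5,fy=5,interpolation=cv2.INTER_CUBIC))
```

```text
(no output)
```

View pics/w1c.png

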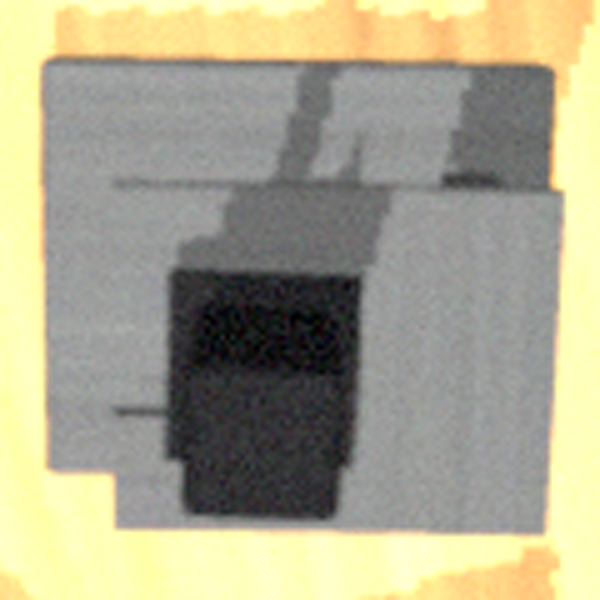

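Run:
```python
from h import *
import pickle
w=pickle.load(open('w1.pkl','rb'))
f=lambda a,b,z: atz(w,((a+.5)/5-.5+235,(b+.5)/5-.5+110),z)
def show(n,pts,z):
    P=[f(*q,z) for q in pts]; print(n,np.round(P,4)[:,:2].tolist(),'mean',np.mean(P,0).round(4)); return P
a=show('top',[(185,516),(338,518),(345,375),(192,374)],.181)
print([np.linalg.norm(a[i]-a[(i+1)%4]).round(4) for i in range(4)],'yaw',np.arctan2(*(a[1]-a[0])[[1,0]]))
b=show('flange',[(172,270),(362,273)],.126);print(np.linalg.norm(b[1]-b[0]),np.arctan2(*(b[1]-b[0])[[1,0]]))
c=show('plate',[(115,185),(563,190),(543,532),(115,525)],.12);print(np.linalg.norm(c[1]-c[2]),np.arctan2(*(c[1]-c[0])[[1,0]]))
d=show('base',[(45,62),(552,66)],.012);print(np.arctan2(*(d[1]-d[0])[[1,0]]))
y=-.195
print('flange-> centre',np.mean(b,0)+ .017*np.array([np.sin(y),-np.cos(y),0]))
```

```text
top [[0.5295, -0.0387], [0.5523, -0.0434], [0.5572, -0.0218], [0.5349, -0.0174]] mean [ 0.5435 -0.0303  0.181 ]
[np.float64(0.0232), np.float64(0.0221), np.float64(0.0228), np.float64(0.022)] yaw -0.2028274215955134
flange [[0.531, -0.009], [0.5638, -0.0158]] mean [ 0.5474 -0.0124  0.126 ]
0.03345555122068059 -0.2049353325043408
plate [[0.5237, 0.007], [0.6017, -0.0087], [0.5886, -0.0707], [0.5107, -0.0544]] mean [ 0.5562 -0.0317  0.12  ]
0.06333449114694689 -0.19888543550950785
base [[0.5034, 0.0287], [0.6184, 0.0059]] mean [0.5609 0.0173 0.012 ]
-0.19591652709787374
flange-> centre [ 0.54409973 -0.02907603  0.126     ]
```

```bash
python3 go.py .5437 -.0297 .157 -.2
```

```text
t 3.25 p [ 0.5415 -0.0333  0.3196] F [-0.75 -0.02 -1.12] w 1.002
shift mm [ -4.  162.6   1.5] turn [0.01 0.44 0.03]
```

>>> arm_command(plan=[[[-0.004,0.04,0.001],[0,0.4,0]],[[-0.004,0.085,0.001],[0,0.4,0]],[[-0.004,0.13,0.001],[0,0.4,0]],[[-0.004,0.162,0.001],[0,0.4,0]],[[-0.004,0.162,0.001],[0,0.4,0]]])

```text
clock: 3.75
position: [0.54, -0.0259, 0.1542]
ee_rot: [-1.117, 1.356, -1.347]
force: [-0.1, -0.3, 1.2]
width: 0.999
```

>>> arm_command(plan=[[[0,0,0],[0,0,0]],[[0,0,0],[0,0,0]],[[0,0,0],[0,0,0]],[[0,0,0],[0,0,0]],[[0,0,0],[0,0,0]]], fingers=1, squeeze=40)

```text
clock: 4.25
position: [0.5435, -0.0281, 0.1585]
ee_rot: [-1.109, 1.351, -1.352]
force: [-0.4, -0.0, -0.6]
width: 0.616
```

```bash
python3 go.py .5437 -.0297 .157 -.2
```

```text
t 4.25 p [ 0.5435 -0.0281  0.1585] F [-0.35 -0.05 -0.62] w 0.616
shift mm [1.5 1.5 0.5] turn [-0.07  0.22 -0.04]
```

>>> arm_command(plan=[[[0.001,0.001,0],[0,0.2,0]],[[0.001,0.001,0],[0,0.2,0]],[[0.001,0.001,0],[0,0.2,0]],[[0.001,0.001,0],[0,0.2,0]],[[0.001,0.001,0],[0,0.2,0]]])

```text
clock: 4.75
position: [0.5429, -0.0292, 0.1567]
ee_rot: [-1.108, 1.355, -1.355]
force: [0.6, 1.0, -0.2]
width: 0.259
```

>>> arm_command(plan=[[[0,0,0],[0,0,0]],[[0,0,0],[0,0,0]],[[0,0,0],[0,0,0]]])

```text
clock: 5.05
position: [0.5429, -0.0291, 0.1567]
ee_rot: [-1.108, 1.355, -1.355]
force: [-0.7, -0.6, -1.4]
width: 0.259
```

```bash
python3 go.py .5437 -.0297 .157 -.2
```

```text
t 5.05 p [ 0.5429 -0.0291  0.1567] F [-0.67 -0.64 -1.43] w 0.259
shift mm [ 0.4 -0.3  0.9] turn [0.01 0.02 0.  ]
```

>>> arm_command(plan=[[[0,-0.005,0],[0,0,0]],[[0,-0.01,0],[0,0,0]],[[0,-0.012,-0.03],[0,0,0]],[[0,-0.012,-0.065],[0,0,0]],[[0,-0.012,-0.09],[0,0,0]]])

```text
clock: 5.55
position: [0.4527, -0.0112, 0.1688]
ee_rot: [-1.108, 1.356, -1.354]
force: [0.3, -0.1, -1.5]
width: 0.259
```

```bash
python3 go.py .4 -.15 .3 .09
python3 - <<'E'
from cell import *
from h import *
import pickle
o,pos,r=state();p=get_image('wrist');w=wristcam(p,pos,r);pickle.dump(w,open('w2.pkl','wb'))
cv2.imwrite('pics/w2.png',p['color'][:,:,::-1])
S=get_image('scene');cv2.imwrite('pics/s2.png',cv2.resize(S['color'][120:270,220:420,::-1],None,fx=4,fy=4))
E
```

```text
t 5.55 p [ 0.4527 -0.0112  0.1688] F [ 0.34 -0.09 -1.51] w 0.259
shift mm [ 146.5 -131.2  -24.2] turn [  0.06 -16.61  -0.02]
```

View pics/w2.png

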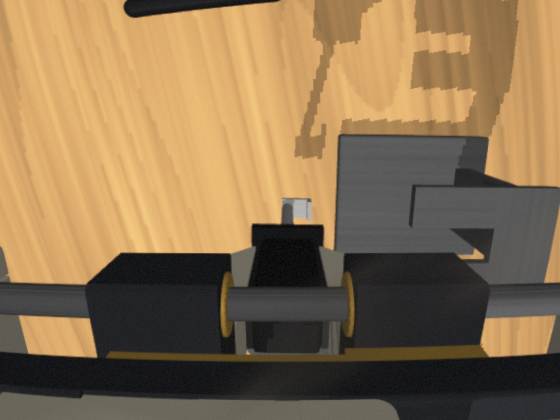

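View pics/s2.png

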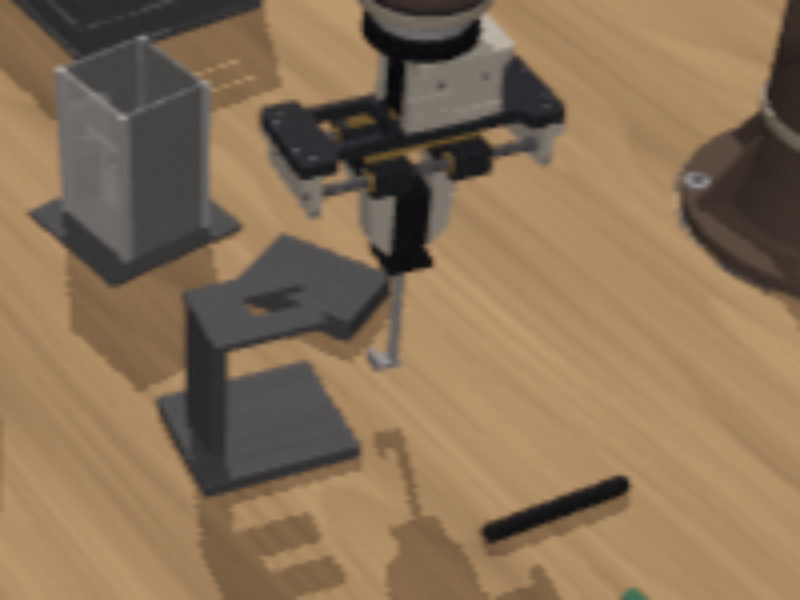

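Run:
```python
from h import *
import pickle
w=pickle.load(open('w2.pkl','rb'))
im=w['color'][185:235,265:335].astype(float); im=np.clip(im*1.3,0,255).astype(np.uint8)
cv2.imwrite('pics/w2c.png',cv2.resize(im[:,:,::-1],None,fx=10,fy=10,interpolation=cv2.INTER_CUBIC))
M=np.linalg.inv(np.array(w['mount']))
def pj(X):
    c=M[:3,:3]@X+M[:3,3]; c=c*[1,-1,-1]
    u=cv2.projectPoints(c[None],np.zeros(3),np.zeros(3),np.array(w['camera_matrix']),np.array(w['distortion']))[0][0,0]
    return ((u-[265,185])*10+4.5).round(0)
# tool coords: rod y = +tool? rod z=-ty, rod x=tz, rod y = z×x = -ty × tz = -(tx) -> tool x = -rod y
for n,rx,ry,rz in [('lip out top +y',.017,.007,-.083),('lip out top -y',.017,-.007,-.083),('lip in top +y',.014,.007,-.083),('floor +y shaft',.004,.007,-.091),('lip out bot +y',.017,.007,-.095),('left bot',-.004,.004,-.095)]:
    print(n,pj(np.array([-ry,.0367-rz,rx])))
```

```text
lip out top +y [465. 158.]
lip out top -y [462. 350.]
lip in top +y [422. 158.]
floor +y shaft [278. 131.]
lip out bot +y [455. 119.]
left bot [168. 159.]
```

View pics/w2c.png

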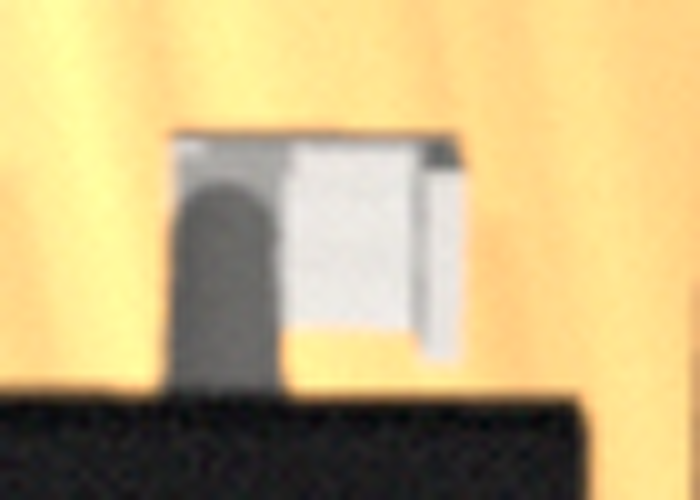

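```bash
python3 go.py .478 -.365 .35 .089
```

```text
t 5.65 p [ 0.4513 -0.0106  0.1687] F [ 0.6   0.33 -1.78] w 0.261
shift mm [ 341.8 -182.    95.8] turn [  0.16 -16.51  -0.09]
```

>>> arm_command(plan=[[[0.0,-0.045,0],[0,0,0]],[[0.02,-0.09,0],[0,-2,0]],[[0.045,-0.13,0.01],[0,-5,0]],[[0.075,-0.165,0.02],[0,-8,0]],[[0.115,-0.182,0.03],[0,-11,0]]])

```text
clock: 6.15
position: [0.4631, -0.1305, 0.3546]
ee_rot: [-1.203, 1.207, -1.213]
force: [1.0, -0.5, -2.3]
width: 0.26
```

```bash
python3 go.py .478 -.365 .35 .089
```

```text
t 6.15 p [ 0.4631 -0.1305  0.3546] F [ 1.03 -0.45 -2.28] w 0.26
shift mm [234.4   4.5  15.5] turn [-0.33 -5.26 -0.03]
```

>>> arm_command(plan=[[[0.047,0,0.003],[0,-2,0]],[[0.095,0,0.006],[0,-4,0]],[[0.143,0,0.01],[0,-5.3,0]],[[0.19,0,0.013],[0,-5.3,0]],[[0.234,0,0.015],[0,-5.3,0]]])

```text
clock: 6.65
position: [0.4748, -0.3665, 0.3511]
ee_rot: [-1.249, 1.145, -1.147]
force: [1.4, -0.6, -0.7]
width: 0.255
```

>>> arm_command(plan=[[[0,0,0],[0,0,0]],[[0,0,0],[0,0,0]]])

```text
clock: 6.85
position: [0.474, -0.3658, 0.3507]
ee_rot: [-1.248, 1.149, -1.149]
force: [0.9, 0.7, -1.5]
width: 0.262
```

```bash
python3 go.py .478 -.365 .35 .089
python3 - <<'E'
from cell import *
from h import *
import pickle
o,pos,r=state();p=get_image('wrist');w=wristcam(p,pos,r);pickle.dump(w,open('w3.pkl','wb'))
print(pos,r.as_matrix().round(3).tolist())
cv2.imwrite('pics/w3.png',p['color'][:,:,::-1])
for t,z in [('well_seat',.08),('tag',.08),('well_mouth',.14),('well_keeper',.1),('well',0)]:
    for d in place_of(p,t)[:2]: print(t,d,atz(w,d['point'],z))
E
```

```text
t 6.85 p [ 0.474  -0.3658  0.3507] F [ 0.88  0.74 -1.49] w 0.262
shift mm [-0.5  0.7  4. ] turn [ 0.04 -0.41  0.05]
[ 0.47402666 -0.36582988  0.35070422] [[0.082, -0.001, 0.997], [-0.997, -0.001, 0.082], [0.001, -1.0, -0.001]]
well_seat {'point': [333.0, 107.5], 'confidence': 0.8} [ 0.5162924  -0.29229203  0.08      ]
well_seat {'point': [514.7, 49.4], 'confidence': 0.28} [ 0.70277747 -0.21239039  0.08      ]
tag {'point': [333.4, 106.2], 'confidence': 0.75} [ 0.51656845 -0.29092777  0.08      ]
well_mouth {'point': [316.0, 106.0], 'confidence': 0.91} [ 0.49389459 -0.29278946  0.14      ]
well_keeper {'point': [317.1, 109.5], 'confidence': 0.72} [ 0.49828694 -0.29577394  0.1       ]
well_keeper {'point': [284.7, 291.6], 'confidence': 0.15} [ 0.48203053 -0.49812467  0.1       ]
well {'point': [305.4, 108.6], 'confidence': 0.92} [ 0.4913054  -0.29596471  0.        ]
```

View pics/w3.png

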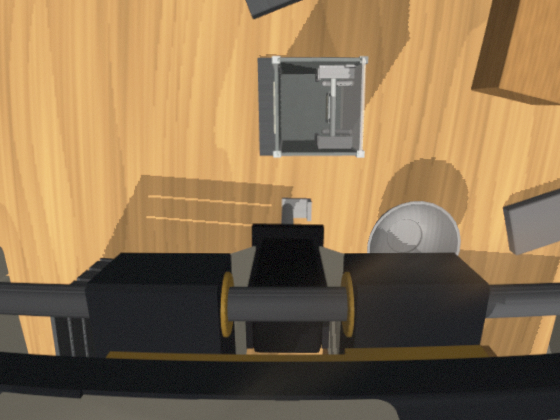

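Run:
```python
from h import *
import pickle
w=pickle.load(open('w3.pkl','rb'))
im=w['color'][45:170,245:380].astype(float); im=np.clip(im*1.6,0,255).astype(np.uint8)
im=cv2.resize(im[:,:,::-1],None,fx=5,fy=5,interpolation=cv2.INTER_CUBIC)
cv2.imwrite('pics/w3c.png',im)
```

```text
(no output)
```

View pics/w3c.png

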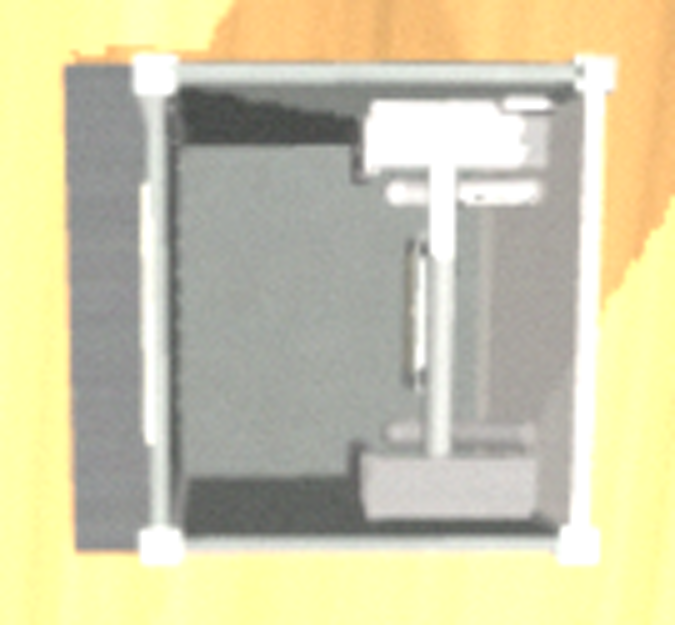

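Run:
```python
from h import *
import pickle
w=pickle.load(open('w3.pkl','rb'))
f=lambda a,b,z: atz(w,((a+.5)/5-.5+245,(b+.5)/5-.5+45),z)
wp=np.array([.4972,-.294]);yaw=.089
def wl(P): 
    c,s=np.cos(yaw),np.sin(yaw); d=P[:2]-wp; return np.r_[c*d[0]+s*d[1],-s*d[0]+c*d[1]]*1000
print('mouth corners in well frame (exp ±38.5,±41.5)')
for q in [(155,73),(595,72),(579,545),(160,547)]: print(wl(f(*q,.14)).round(1))
print('bar line',wl(f(441,200,.08)).round(1),wl(f(438,440,.08)).round(1))
print('prong y',wl(f(400,192,.078)).round(1),wl(f(400,434,.078)).round(1))
for z in [.085,.09,.1,.105,.11,.115,.12]:
    print(z,[wl(f(*q,z)).round(1).tolist() for q in [(370,100),(365,170),(360,458),(365,520)]])
```

```text
mouth corners in well frame (exp ±38.5,±41.5)
[-38.7  41.8]
[38.2 41.9]
[ 38.2 -41.3]
[-39.  -41.3]
bar line [18.6 23.3] [ 18.8 -26.1]
prong y [10.2 25. ] [ 10.9 -24.9]
0.085 [[3.2, 42.7], [2.3, 29.0], [1.8, -29.5], [3.0, -42.5]]
0.09 [[2.8, 42.2], [1.9, 28.6], [1.5, -29.1], [2.6, -42.0]]
0.1 [[2.0, 41.2], [1.2, 27.9], [0.7, -28.3], [1.8, -40.9]]
0.105 [[1.6, 40.7], [0.8, 27.6], [0.3, -27.9], [1.4, -40.3]]
0.11 [[1.2, 40.1], [0.4, 27.2], [-0.1, -27.6], [1.0, -39.8]]
0.115 [[0.8, 39.6], [-0.0, 26.9], [-0.5, -27.2], [0.6, -39.3]]
0.12 [[0.4, 39.1], [-0.4, 26.5], [-0.9, -26.8], [0.2, -38.7]]
```

```bash
cat > gw.py <<'E'
# gw.py wx wy tcpz [frame]: target in fixture frame (mm)
import sys,subprocess,numpy as np
F={'well':(.497,-.2938,.089),'post':(.4836,.3328,.131),'stand':(.5437,-.0297,-.2)}
a=sys.argv; f=F[a[4] if len(a)>4 else 'well']; c,s=np.cos(f[2]),np.sin(f[2]); x,y=float(a[1])/1e3,float(a[2])/1e3
subprocess.run(['python3','go.py',str(f[0]+c*x-s*y),str(f[1]+s*x+c*y),a[3],str(f[2])])
E
python3 gw.py -7 .5 .3
```

```text
t 7.15 p [ 0.4751 -0.3628  0.351 ] F [-0.53 -0.16 -1.11] w 0.257
shift mm [-67.3  51.   20.7] turn [-0.04 -0.11 -0.03]
```

>>> arm_command(plan=[[[-0.035,0.02,0.01],[0,0,0]],[[-0.067,0.051,0.0205],[0,0,0]],[[-0.067,0.051,0.0205],[0,0,0]],[[-0.067,0.051,0.0205],[0,0,0]]])

```text
clock: 7.55
position: [0.4897, -0.2937, 0.2994]
ee_rot: [-1.249, 1.145, -1.143]
force: [0.2, -1.0, -1.4]
width: 0.26
```

```bash
cat >> h.py <<'E'
def avg(n=4):
    from cell import get_image
    ps=[];fs=[]
    for i in range(n):
        o,p,r=state();ps.append(p);fs.append(o['force']);get_image('top')
    return np.mean(ps,0),np.std(ps,0),np.mean(fs,0),r
E
python3 gw.py -7 .5 .25
python3 -c "
from h import *
print(avg())"
python3 gw.py -7 .5 .25
```

```text
t 7.55 p [ 0.4897 -0.2937  0.2994] F [ 0.22 -1.01 -1.43] w 0.26
shift mm [ 0.3 49.4  0.3] turn [ 0.04 -0.04 -0.06]
(array([ 0.48945774, -0.29547133,  0.30025994]), array([0.00014035, 0.00115248, 0.00053949]), array([ 0.15975669, -0.67885985, -0.9785823 ]), Rotation.from_matrix(array([[ 0.0838455 ,  0.00147765,  0.99647767],
                            [-0.99647787, -0.00121997,  0.08384733],
                            [ 0.00133957, -0.99999816,  0.00137016]])))
t 7.75 p [ 0.4892 -0.2968  0.3007] F [ 0.52  0.64 -0.37] w 0.261
shift mm [-2.8 50.7  0.9] turn [-0.08 -0.31  0.07]
```

```bash
python3 -c "
from h import *
from cell import get_image
for i in range(4):
    o,p,r=state();print(o['clock'],p.round(4),np.round(o['dq'],3),np.round(r.as_rotvec(),4));get_image('top')"
```

```text
7.75 [ 0.4892 -0.2968  0.3007] [ 0.005  0.003 -0.004  0.004  0.     0.    -0.002] [-1.2474  1.1459 -1.1489]
7.8 [ 0.4892 -0.2967  0.3006] [ 0.001  0.003 -0.006  0.005 -0.002 -0.002 -0.001] [-1.2473  1.1461 -1.1488]
7.85 [ 0.4892 -0.2966  0.3004] [-0.001  0.002 -0.005  0.006  0.     0.001 -0.001] [-1.2473  1.1464 -1.1485]
7.9 [ 0.4891 -0.2964  0.3002] [-0.003  0.002 -0.002  0.005 -0.001 -0.    -0.001] [-1.2474  1.1466 -1.1481]
```

>>> arm_command(plan=[[[-0.001,0.015,0.001],[0,-0.2,0]],[[-0.0015,0.035,0.001],[0,-0.2,0]],[[-0.0015,0.055,0.001],[0,-0.2,0]],[[-0.0015,0.075,0.001],[0,-0.2,0]],[[-0.0015,0.09,0.001],[0,-0.2,0]]])

```text
clock: 8.45
position: [0.4898, -0.2941, 0.2087]
ee_rot: [-1.25, 1.145, -1.144]
force: [-0.5, 1.0, -1.8]
width: 0.259
```

>>> arm_command(plan=[[[0,0.005,0],[0,0,0]],[[0,0.008,0],[0,0,0]],[[0,0.01,0],[0,0,0]],[[0,0.01,0],[0,0,0]],[[0,0.01,0],[0,0,0]]])

```text
clock: 8.95
position: [0.4904, -0.2942, 0.2003]
ee_rot: [-1.249, 1.143, -1.145]
force: [-0.6, 0.8, -1.4]
width: 0.261
```

```bash
python3 gw.py -7 .5 .1912;python3 -c "
from h import *
from cell import get_image
for i in range(4):
    o,p,r=state();print(o['clock'],p.round(4),np.round(o['force'],2));get_image('top')"; python3 gw.py -7 .5 .1912
```

```text
t 8.95 p [ 0.4904 -0.2942  0.2003] F [-0.62  0.79 -1.36] w 0.261
shift mm [-0.3  9.1 -0.4] turn [-0.05 -0.04  0.02]
8.95 [ 0.4904 -0.2942  0.2003] [-0.62  0.79 -1.36]
9.0 [ 0.4904 -0.2941  0.2002] [-0.41 -1.09 -1.34]
9.05 [ 0.4903 -0.2941  0.2002] [ 0.46 -0.51 -2.81]
9.1 [ 0.4903 -0.2941  0.2001] [ 0.56 -1.4  -1.63]
t 9.15 p [ 0.4903 -0.294   0.2   ] F [-1.22 -0.51 -2.06] w 0.263
shift mm [-0.1  8.8 -0.3] turn [-0.03 -0.04  0.01]
```

>>> arm_command(plan=[[[0,0.004,0],[0,0,0]],[[0,0.009,0],[0,0,0]],[[0,0.009,0],[0,0,0]],[[0,0.009,0.004],[0,0,0]],[[0,0.009,0.009],[0,0,0]]])

```text
clock: 9.65
position: [0.4994, -0.2933, 0.1908]
ee_rot: [-1.249, 1.144, -1.144]
force: [-0.6, -0.9, -2.0]
width: 0.257
```

>>> arm_command(plan=[[[0,0,0.003],[0,0,0]],[[0,0,0.006],[0,0,0]],[[0,0,0.0075],[0,0,0]],[[0,0,0.0075],[0,0,0]],[[0,0,0.0075],[0,0,0]]])

```text
clock: 10.15
position: [0.5065, -0.2926, 0.1907]
ee_rot: [-1.25, 1.144, -1.144]
force: [-0.5, -0.3, -1.0]
width: 0.263
```

```bash
python3 gw.py 9.7 .5 .1912;python3 - <<'E'
from cell import *
from h import *
import pickle
o,pos,r=state();p=get_image('wrist');w=wristcam(p,pos,r)
cv2.imwrite('pics/w4.png',p['color'][:,:,::-1])
T=get_image('scene');cv2.imwrite('pics/s4.png',cv2.resize(T['color'][80:200,200:330,::-1],None,fx=5,fy=5,interpolation=cv2.INTER_CUBIC))
E
python3 gw.py 9.7 .5 .1912
```

```text
t 10.15 p [ 0.5065 -0.2926  0.1907] F [-0.52 -0.29 -0.99] w 0.263
shift mm [-0.1 -0.5  0.2] turn [ 0.01 -0.05 -0.  ]
t 10.25 p [ 0.5064 -0.2926  0.1908] F [-0.49  0.34 -1.69] w 0.261
shift mm [-0.2 -0.4  0.3] turn [ 0.   -0.05 -0.  ]
```

View pics/w4.png

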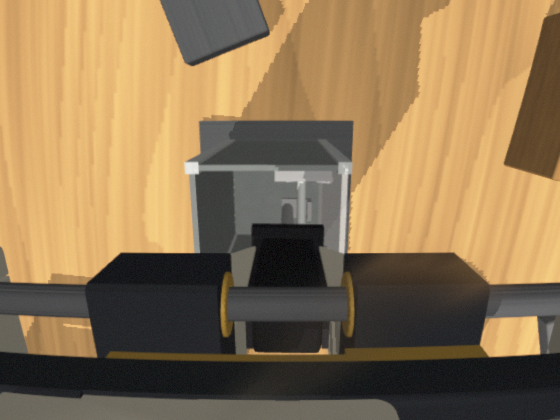

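View pics/s4.png

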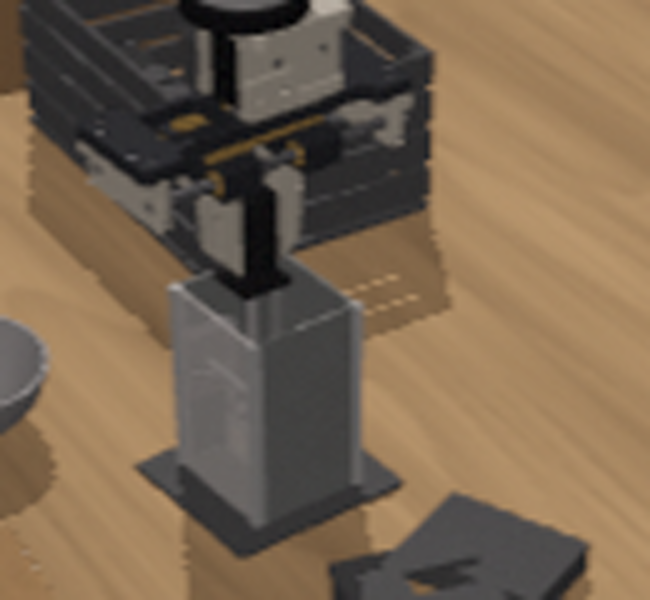

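>>> arm_command(plan=[[[0,-0.004,0],[0,0,0]],[[0,-0.009,0],[0,0,0]],[[0,-0.013,0],[0,0,0]],[[0,-0.015,0],[0,0,0]],[[0,-0.017,0],[0,0,0]]])

```text
clock: 10.75
position: [0.5065, -0.2925, 0.2079]
ee_rot: [-1.25, 1.144, -1.144]
force: [-0.1, 0.4, -1.6]
width: 0.261
```

>>> arm_command(plan=[[[0,-0.002,0],[0,0,0]],[[0,-0.004,0],[0,0,0]],[[0,-0.005,0],[0,0,0]],[[0,-0.005,0],[0,0,0]],[[0,-0.005,0],[0,0,0]]])

```text
clock: 11.25
position: [0.5065, -0.2925, 0.2126]
ee_rot: [-1.25, 1.144, -1.144]
force: [-0.3, -0.2, -2.7]
width: 0.261
```

```bash
cat > fz.py <<'E'
import sys
from h import *
from cell import get_image
n=int(sys.argv[1]) if len(sys.argv)>1 else 4
fs=[]
for i in range(n):
    o,p,r=state();fs.append(o['force']);get_image('top')
print(round(o['clock'],2),p.round(4),'F',np.mean(fs,0).round(2),'sd',np.std(fs,0).round(2))
f=(.497,-.2938,.089);d=p[:2]-f[:2];c,s=np.cos(f[2]),np.sin(f[2]);print('well xy mm',((c*d[0]+s*d[1])*1e3).round(1),((-s*d[0]+c*d[1])*1e3).round(1),'bar raise',((p[2]-.1247-.08)*1e3).round(1))
E
python3 fz.py 6; python3 gw.py 9.7 .5 .21;python3 - <<'E'
from cell import *
import cv2
p=get_image('wrist')
cv2.imwrite('pics/w5.png',cv2.resize(p['color'][130:260,190:360,::-1],None,fx=4,fy=4))
E
```

```text
11.5 [ 0.5065 -0.2925  0.2127] F [-0.24 -0.08 -2.46] sd [0.43 0.4  0.27]
well xy mm 9.6 0.4 bar raise 8.0
t 11.55 p [ 0.5065 -0.2925  0.2127] F [ 0.43  0.14 -2.74] w 0.263
shift mm [-0.1  2.7  0.1] turn [ 0.   -0.04 -0.  ]
```

View pics/w5.png

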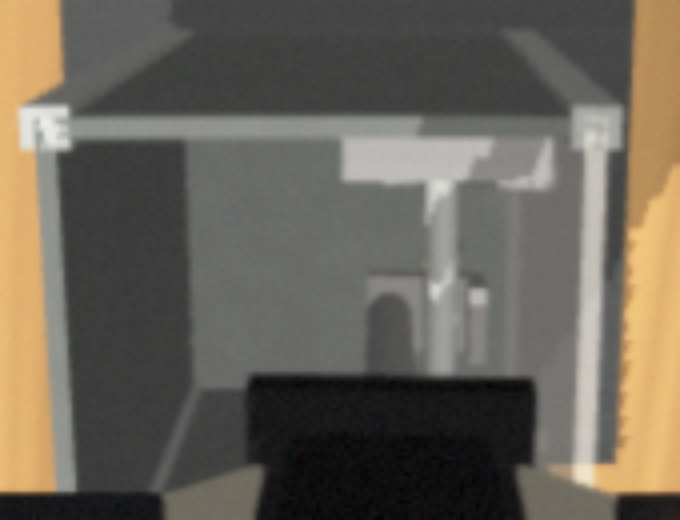

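>>> arm_command(plan=[[[0,-0.001,0],[0,0,0]],[[0,-0.002,0],[0,0,0]],[[0,-0.003,0],[0,0,0]],[[0,-0.003,0],[0,0,0]]])

```text
clock: 12.0
position: [0.5066, -0.2926, 0.2159]
ee_rot: [-1.25, 1.144, -1.144]
force: [0.1, -1.1, -2.7]
width: 0.266
```

```bash
python3 fz.py 3
```

```text
12.1 [ 0.5066 -0.2925  0.2158] F [ 0.03 -0.69 -2.6 ] sd [0.03 0.31 0.24]
well xy mm 9.6 0.4 bar raise 11.1
```

>>> arm_command(plan=[[[0,-0.001,0],[0,0,0]],[[0,-0.002,0],[0,0,0]],[[0,-0.002,0],[0,0,0]]])

```text
clock: 12.45
position: [0.5067, -0.2926, 0.2179]
ee_rot: [-1.25, 1.144, -1.144]
force: [-0.2, 0.8, -3.8]
width: 0.26
```

```bash
python3 fz.py 3
```

```text
12.55 [ 0.5066 -0.2926  0.2178] F [-0.01  0.51 -2.89] sd [0.37 0.21 0.67]
well xy mm 9.6 0.4 bar raise 13.1
```

>>> arm_command(plan=[[[0,-0.001,0],[0,0,0]],[[0,-0.002,0],[0,0,0]],[[0,-0.002,0],[0,0,0]]])

```text
clock: 12.9
position: [0.5066, -0.2926, 0.2199]
ee_rot: [-1.249, 1.144, -1.144]
force: [0.0, 0.2, -3.2]
width: 0.257
```

```bash
python3 fz.py 3
```

```text
13.0 [ 0.5066 -0.2926  0.2198] F [-0.15  0.02 -2.58] sd [0.4  0.27 0.86]
well xy mm 9.6 0.4 bar raise 15.1
```

>>> arm_command(plan=[[[0,-0.001,0],[0,0,0]],[[0,-0.002,0],[0,0,0]],[[0,-0.002,0],[0,0,0]]])

```text
clock: 13.35
position: [0.5066, -0.2926, 0.2219]
ee_rot: [-1.25, 1.144, -1.144]
force: [0.1, 0.6, -3.6]
width: 0.259
```

```bash
python3 fz.py 3
```

```text
13.45 [ 0.5066 -0.2925  0.2217] F [-0.08 -0.09 -2.69] sd [0.18 0.5  0.67]
well xy mm 9.6 0.4 bar raise 17.0
```

>>> arm_command(plan=[[[0,-0.001,0],[0,0,0]],[[0,-0.0015,0],[0,0,0]],[[0,-0.0015,0],[0,0,0]]])

```text
clock: 13.8
position: [0.5066, -0.2926, 0.2233]
ee_rot: [-1.25, 1.144, -1.144]
force: [-0.7, -0.5, -2.7]
width: 0.257
```

```bash
python3 fz.py 3
```

```text
13.9 [ 0.5066 -0.2925  0.2232] F [-0.12 -0.19 -2.4 ] sd [0.64 0.24 0.38]
well xy mm 9.6 0.4 bar raise 18.5
```

>>> arm_command(plan=[[[0,-0.001,0],[0,0,0]],[[0,-0.002,0],[0,0,0]],[[0,-0.002,0],[0,0,0]]])

```text
clock: 14.25
position: [0.5064, -0.2924, 0.225]
ee_rot: [-1.25, 1.144, -1.144]
force: [-0.4, -0.3, -5.9]
width: 0.259
```

```bash
python3 fz.py 3
```

```text
14.35 [ 0.5064 -0.2924  0.225 ] F [ 0.57  0.38 -6.23] sd [0.71 0.6  0.33]
well xy mm 9.5 0.6 bar raise 20.3
```

>>> arm_command(plan=[[[0,0.001,0],[0,0,0]],[[0,0.002,0],[0,0,0]],[[0,0.003,0],[0,0,0]],[[0,0.003,0],[0,0,0]]])

```text
clock: 14.8
position: [0.5066, -0.2926, 0.2222]
ee_rot: [-1.25, 1.144, -1.144]
force: [0.2, 0.2, -3.3]
width: 0.257
```

```bash
python3 fz.py 3
```

```text
14.9 [ 0.5066 -0.2926  0.2223] F [ 0.04 -0.15 -2.7 ] sd [0.54 0.27 0.62]
well xy mm 9.7 0.3 bar raise 17.6
```

>>> arm_command(plan=[[[0,0,-0.0015],[0,0,0]],[[0,0,-0.003],[0,0,0]],[[0,0,-0.0045],[0,0,0]],[[0,0,-0.006],[0,0,0]],[[0,0,-0.007],[0,0,0]]])

```text
clock: 15.45
position: [0.4994, -0.2932, 0.2222]
ee_rot: [-1.25, 1.144, -1.144]
force: [-0.1, 0.2, -2.3]
width: 0.263
```

```bash
python3 fz.py 3
```

```text
15.55 [ 0.4994 -0.2932  0.2223] F [-0.14  0.5  -2.13] sd [0.25 0.3  0.15]
well xy mm 2.5 0.4 bar raise 17.6
```

>>> arm_command(plan=[[[0,0,-0.001],[0,0,0]],[[0,0,-0.002],[0,0,0]],[[0,0,-0.003],[0,0,0]],[[0,0,-0.004],[0,0,0]],[[0,0,-0.005],[0,0,0]]])

```text
clock: 16.1
position: [0.4945, -0.2936, 0.2222]
ee_rot: [-1.25, 1.144, -1.144]
force: [0.4, -0.6, -2.3]
width: 0.26
```

```bash
python3 fz.py 3
```

```text
16.2 [ 0.4944 -0.2936  0.2222] F [-0.24 -0.56 -2.63] sd [0.42 0.12 0.32]
well xy mm -2.6 0.4 bar raise 17.5
```

>>> arm_command(plan=[[[0,0,-0.001],[0,0,0]],[[0,0,-0.0015],[0,0,0]],[[0,0,-0.002],[0,0,0]],[[0,0,-0.002],[0,0,0]]])

```text
clock: 16.65
position: [0.4925, -0.2938, 0.2222]
ee_rot: [-1.25, 1.144, -1.144]
force: [0.8, 0.3, -3.1]
width: 0.263
```

```bash
python3 fz.py 3
```

```text
16.75 [ 0.4926 -0.2938  0.2222] F [ 0.11 -0.19 -2.86] sd [0.63 0.39 0.48]
well xy mm -4.4 0.4 bar raise 17.5
```

>>> arm_command(plan=[[[0,0,-0.001],[0,0,0]],[[0,0,-0.002],[0,0,0]],[[0,0,-0.003],[0,0,0]],[[0,0,-0.003],[0,0,0]]])

```text
clock: 17.2
position: [0.4894, -0.2941, 0.2222]
ee_rot: [-1.25, 1.144, -1.144]
force: [-0.2, 0.5, -2.7]
width: 0.262
```

```bash
python3 fz.py 3
```

```text
17.3 [ 0.4896 -0.2941  0.2222] F [-0.03  0.07 -2.79] sd [0.09 0.48 0.13]
well xy mm -7.4 0.4 bar raise 17.5
```

>>> arm_command(plan=[[[0,0,-0.001],[0,0,0]],[[0,0,-0.002],[0,0,0]],[[0,0,-0.003],[0,0,0]],[[0,0,-0.004],[0,0,0]],[[0,0,-0.005],[0,0,0]]])

```text
clock: 17.85
position: [0.4845, -0.2945, 0.2222]
ee_rot: [-1.25, 1.144, -1.144]
force: [0.4, -0.1, -2.7]
width: 0.258
```

```bash
python3 fz.py 3;python3 - <<'E'
from cell import *
import cv2
p=get_image('wrist')
cv2.imwrite('pics/w6.png',cv2.resize(p['color'][130:260,190:360,::-1],None,fx=4,fy=4))
E
```

```text
17.95 [ 0.4845 -0.2945  0.2223] F [ 0.4   0.04 -2.8 ] sd [0.18 0.22 0.15]
well xy mm -12.5 0.4 bar raise 17.6
```

View pics/w6.png

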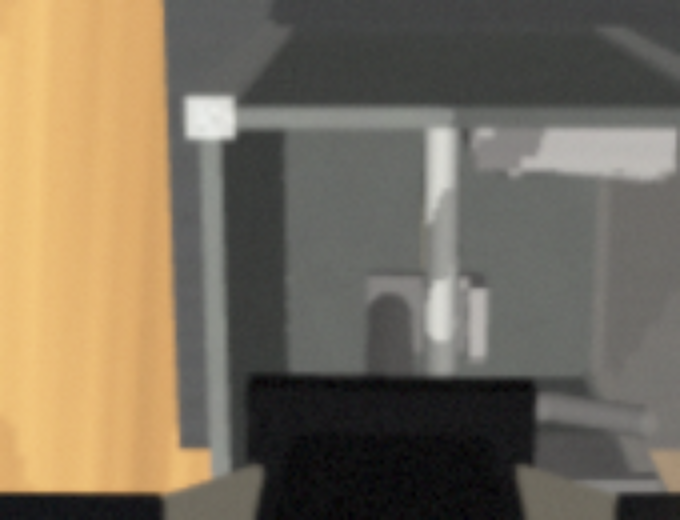

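>>> arm_command(plan=[[[0,0,-0.002],[0,0,0]],[[0,0,-0.004],[0,0,0]],[[0,0,-0.006],[0,0,0]],[[0,0,-0.008],[0,0,0]],[[0,0,-0.008],[0,0,0]]])

```text
clock: 18.55
position: [0.4763, -0.2953, 0.2223]
ee_rot: [-1.249, 1.144, -1.144]
force: [0.4, 0.7, -3.3]
width: 0.261
```

```bash
python3 fz.py 3
```

```text
18.65 [ 0.4767 -0.2952  0.2223] F [ 0.46  0.23 -2.97] sd [0.08 0.42 0.26]
well xy mm -20.4 0.4 bar raise 17.6
```

>>> arm_command(plan=[[[0,-0.002,0],[0,0,0]],[[0,-0.004,0],[0,0,0]],[[0,-0.007,0],[0,0,0]],[[0,-0.01,0],[0,0,0]],[[0,-0.012,0],[0,0,0]]])

```text
clock: 19.2
position: [0.4768, -0.2953, 0.2346]
ee_rot: [-1.249, 1.144, -1.144]
force: [-0.5, -0.3, -1.9]
width: 0.264
```

```bash
python3 fz.py 3
```

```text
19.3 [ 0.4768 -0.2953  0.2346] F [-0.46 -0.26 -2.07] sd [0.05 0.59 0.17]
well xy mm -20.2 0.3 bar raise 29.9
```

Clear of the roof; raise out.

>>> arm_command(plan=[[[0,-0.01,0],[0,0,0]],[[0,-0.025,0],[0,0,0]],[[0,-0.04,0],[0,0,0]],[[0,-0.055,0],[0,0,0]],[[0,-0.07,0],[0,0,0]]])

```text
clock: 19.85
position: [0.4766, -0.2953, 0.3055]
ee_rot: [-1.249, 1.144, -1.144]
force: [0.4, -0.7, -1.6]
width: 0.26
```

>>> arm_command(plan=[[[0,-0.02,0],[0,0,0]],[[0,-0.04,0],[0,0,0]],[[0,-0.06,0],[0,0,0]],[[0,-0.075,0],[0,0,0]],[[0,-0.08,0],[0,0,0]]])

```text
clock: 20.35
position: [0.4769, -0.2958, 0.3863]
ee_rot: [-1.249, 1.142, -1.146]
force: [0.8, -0.1, -2.3]
width: 0.257
```

>>> arm_command(plan=[[[0,0,0],[0,0,0]],[[0,0,0],[0,0,0]],[[0,0,0],[0,0,0]]])

```text
clock: 20.65
position: [0.4764, -0.2949, 0.3834]
ee_rot: [-1.25, 1.145, -1.143]
force: [0.1, -0.0, -2.1]
width: 0.258
```

```bash
python3 fz.py 3;python3 - <<'E'
from cell import *
import cv2
p=get_image('wrist')
cv2.imwrite('pics/w7.png',p['color'][:,:,::-1])
S=get_image('scene');cv2.imwrite('pics/s7.png',cv2.resize(S['color'][50:200,180:380,::-1],None,fx=4,fy=4))
E
python3 gw.py -30 .7 .37 post
```

```text
20.75 [ 0.4765 -0.2949  0.3835] F [ 0.08  0.39 -2.62] sd [0.09 0.63 0.4 ]
well xy mm -20.5 0.7 bar raise 178.8
t 20.9 p [ 0.4766 -0.2951  0.3839] F [ 0.32 -0.08 -2.53] w 0.259
shift mm [-624.3   14.    32.3] turn [ 0.03 -2.45 -0.01]
```

View pics/w7.png

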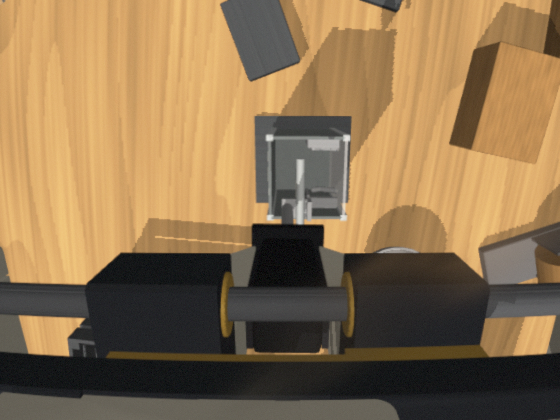

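View pics/s7.png

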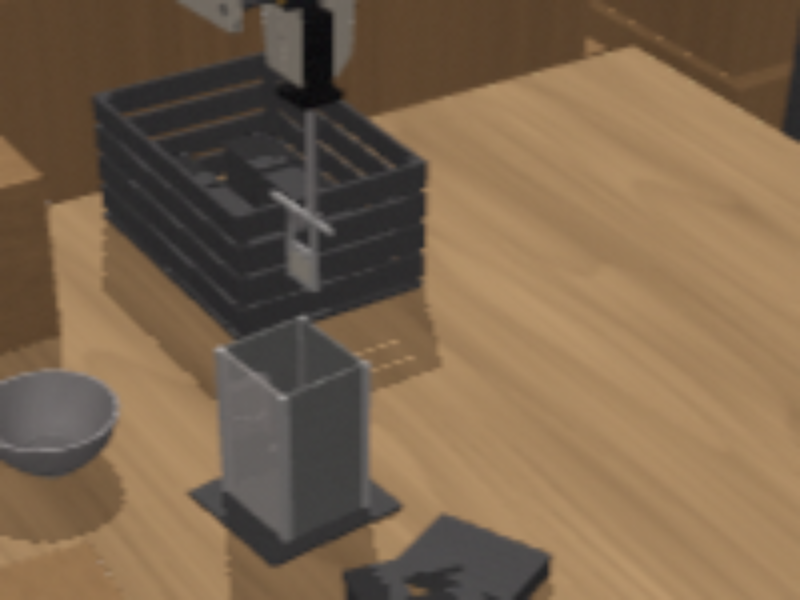

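>>> arm_command(plan=[[[-0.008,0,0],[0,0,0]],[[-0.024,0,0.001],[0,0,0]],[[-0.046,0,0.002],[0,0,0]],[[-0.072,0,0.004],[0,-0.3,0]],[[-0.1,0,0.005],[0,-0.6,0]]])

```text
clock: 21.4
position: [0.4726, -0.194, 0.3842]
ee_rot: [-1.254, 1.136, -1.136]
force: [0.7, 0.8, -1.9]
width: 0.258
```

>>> arm_command(plan=[[[-0.03,0,0.002],[0,0,0]],[[-0.06,0,0.004],[0,0,0]],[[-0.09,0,0.006],[0,0,0]],[[-0.12,0,0.008],[0,-0.3,0]],[[-0.15,0,0.01],[0,-0.6,0]]])

```text
clock: 21.9
position: [0.4675, -0.0433, 0.3844]
ee_rot: [-1.258, 1.128, -1.128]
force: [1.2, -0.5, -2.5]
width: 0.262
```

>>> arm_command(plan=[[[-0.03,0,0.002],[0,0,0]],[[-0.06,0,0.004],[0,0,0]],[[-0.09,0,0.006],[0,0,0]],[[-0.12,0,0.008],[0,-0.3,0]],[[-0.15,0,0.01],[0,-0.6,0]]])

```text
clock: 22.4
position: [0.461, 0.1068, 0.3844]
ee_rot: [-1.263, 1.12, -1.12]
force: [0.2, -0.4, -2.6]
width: 0.258
```

```bash
python3 gw.py -15 -85 .37 post
```

```text
t 22.4 p [0.461  0.1068 0.3844] F [ 0.16 -0.39 -2.55] w 0.258
shift mm [-136.5   14.4   35.5] turn [-0.02 -0.62 -0.02]
```

>>> arm_command(plan=[[[-0.028,0.002,0.006],[0,0,0]],[[-0.056,0.004,0.014],[0,0,0]],[[-0.082,0.008,0.021],[0,-0.3,0]],[[-0.106,0.011,0.027],[0,-0.6,0]],[[-0.122,0.013,0.032],[0,-0.6,0]]])

```text
clock: 22.9
position: [0.4785, 0.2327, 0.3706]
ee_rot: [-1.269, 1.112, -1.111]
force: [0.7, 0.6, -1.9]
width: 0.262
```

>>> arm_command(plan=[[[-0.009,0.001,0.003],[0,0,0]],[[-0.014,0.001,0.0035],[0,0,0]],[[-0.0145,0.001,0.0035],[0,0,0]],[[-0.0145,0.001,0.0035],[0,0,0]],[[-0.0145,0.001,0.0035],[0,0,0]]])

```text
clock: 23.4
position: [0.4806, 0.2441, 0.3706]
ee_rot: [-1.267, 1.114, -1.114]
force: [-0.4, 0.3, -2.5]
width: 0.259
```

>>> arm_command(plan=[[[0,0,0],[0,0,0]],[[0,0,0],[0,0,0]],[[0,0,0],[0,0,0]]])

```text
clock: 23.7
position: [0.4804, 0.2449, 0.3703]
ee_rot: [-1.268, 1.113, -1.113]
force: [-0.9, 0.4, -3.3]
width: 0.265
```

```bash
python3 gw.py -15 -85 .37 post
python3 - <<'E'
from cell import *
from h import *
import pickle
o,pos,r=state();p=get_image('wrist');w=wristcam(p,pos,r);pickle.dump(w,open('w8.pkl','wb'))
cv2.imwrite('pics/w8.png',p['color'][:,:,::-1])
im=p['color'][20:230,180:400].astype(float)*1.4
cv2.imwrite('pics/w8c.png',cv2.resize(np.clip(im,0,255).astype(np.uint8)[:,:,::-1],None,fx=3.5,fy=3.5,interpolation=cv2.INTER_CUBIC))
for t,z in [('post_seat',.095),('post',0)]:
    for d in place_of(p,t)[:2]: print(t,d,atz(w,d['point'],z))
E
```

```text
t 23.7 p [0.4804 0.2449 0.3703] F [-0.87  0.44 -3.29] w 0.265
shift mm [-1.7  0.3 -0.3] turn [-0.01 -0.06 -0.01]
post_seat {'point': [302.2, 90.7], 'confidence': 0.62} [0.48495728 0.33353666 0.095     ]
post {'point': [301.3, 90.3], 'confidence': 0.87} [0.48695089 0.33824142 0.        ]
```

View pics/w8.png

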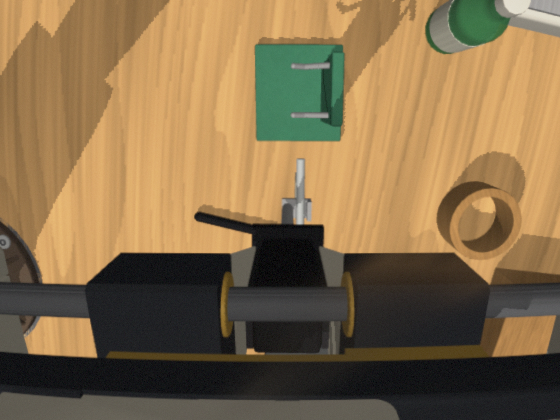

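View pics/w8c.png

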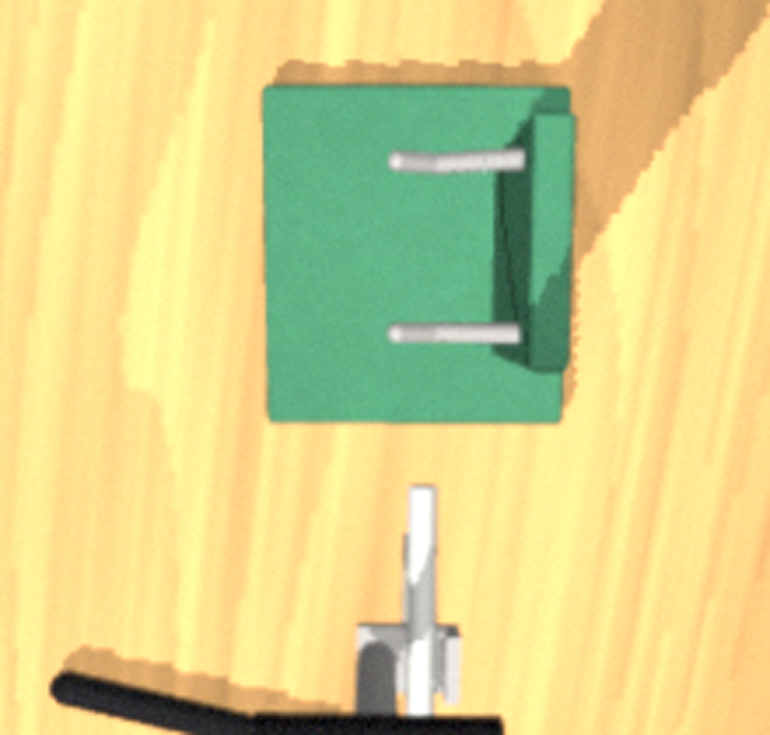

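Run:
```python
from h import *
import pickle
from scipy.optimize import least_squares
w=pickle.load(open('w8.pkl','rb'))
u=lambda a,b: np.array([(a+.5)/3.5-.5+180,(b+.5)/3.5-.5+20])
obs=[((264,87),(-.055,.06,.012)),((568,88),(.055,.06,.012)),((558,420),(.055,-.06,.012)),((270,420),(-.055,-.06,.012)),
((390,161),(-.0125,.025,.098)),((389,333),(-.0125,-.025,.098)),((530,113),(.028,.035,.13)),((528,368),(.028,-.035,.13))]
def res(q,o=obs):
    c,s=np.cos(q[2]),np.sin(q[2])
    return np.concatenate([proj(w,[q[0]+c*X[0]-s*X[1],q[1]+s*X[0]+c*X[1],X[2]])[0]-u(*p) for p,X in o])
f=least_squares(res,[.4836,.3328,.13]);print(f.x.round(4));print(res(f.x).reshape(-1,2).round(1).tolist())
f=least_squares(lambda q:res(q,obs[4:]),[.4836,.3328,.13]);print('upper only',f.x.round(4));print(res(f.x,obs[4:]).reshape(-1,2).round(1).tolist())
q=[.4836,.3328,.131];print('prior',res(q).reshape(-1,2).round(1).tolist())
```

```text
[0.4839 0.3337 0.1316]
[[-0.7, -0.8], [1.4, -1.0], [1.7, 1.3], [-0.6, 1.4], [-1.8, -0.2], [-1.5, -0.1], [1.3, -1.0], [0.3, 1.0]]
upper only [0.4842 0.3336 0.1382]
[[-1.6, 0.0], [-1.0, 0.1], [1.5, -1.0], [0.9, 1.0]]
prior [[-0.9, -0.1], [1.1, -0.3], [1.3, 1.9], [-0.9, 2.0], [-2.1, 0.6], [-1.8, 0.7], [0.9, -0.0], [-0.1, 1.8]]
```

```bash
sed -i "s/'post':(.4836,.3328,.131)/'post':(.484,.3336,.1325)/" gw.py; python3 gw.py -5 .7 .27 post
```

```text
t 23.85 p [0.4803 0.245  0.3702] F [-0.46 -0.22 -1.91] w 0.261
shift mm [-88.  100.2  10.1] turn [-0.   -0.13 -0.  ]
```

>>> arm_command(plan=[[[-0.012,0,0.001],[0,0,0]],[[-0.032,0.0,0.004],[0,0,0]],[[-0.055,0.0,0.008],[0,0,0]],[[-0.076,0.005,0.01],[0,0,0]],[[-0.088,0.015,0.01],[0,0,0]]])

```text
clock: 24.35
position: [0.4782, 0.3375, 0.3546]
ee_rot: [-1.268, 1.111, -1.11]
force: [-0.4, 1.4, -3.4]
width: 0.257
```

>>> arm_command(plan=[[[0,0.02,0],[0,0,0]],[[0,0.04,0],[0,0,0]],[[0,0.06,0],[0,0,0]],[[0,0.075,0],[0,0,0]],[[0,0.085,0],[0,0,0]]])

```text
clock: 24.85
position: [0.478, 0.3337, 0.2681]
ee_rot: [-1.271, 1.113, -1.113]
force: [-0.3, -0.1, -1.5]
width: 0.262
```

>>> arm_command(plan=[[[0,0,0],[0,0,0]],[[0,0,0],[0,0,0]],[[0,0,0],[0,0,0]],[[0,0,0],[0,0,0]]])

```text
clock: 25.25
position: [0.4792, 0.3339, 0.271]
ee_rot: [-1.266, 1.112, -1.113]
force: [-0.0, -0.6, -3.3]
width: 0.258
```

```bash
python3 gw.py -5 .7 .27 post; python3 fz.py 3;  python3 - <<'E'
from cell import *
import cv2
p=get_image('wrist');cv2.imwrite('pics/w9.png',p['color'][:,:,::-1])
E
```

```text
t 25.25 p [0.4792 0.3339 0.271 ] F [-0.02 -0.61 -3.31] w 0.258
shift mm [ 0.2  1.  -0.3] turn [-0.07 -0.13 -0.05]
25.35 [0.4791 0.3338 0.2708] F [-0.21  0.24 -2.82] sd [0.17 0.62 0.38]
well xy mm 37.9 626.7 bar raise 66.1
```

View pics/w9.png

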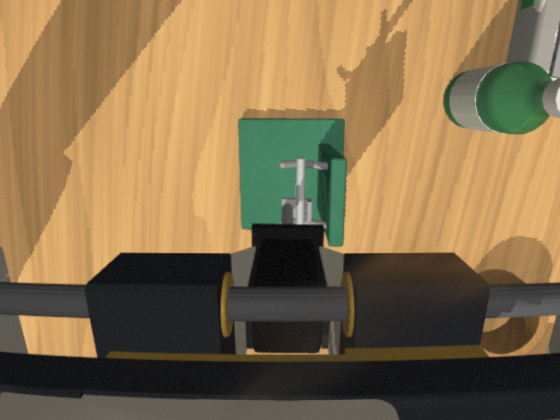

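>>> arm_command(plan=[[[0,0.008,0],[0,0,0]],[[0,0.018,0],[0,0,0]],[[0,0.03,0],[0,0,0]],[[0,0.038,0],[0,0,0]],[[0,0.042,0],[0,0,0]]])

```text
clock: 25.95
position: [0.4783, 0.3333, 0.2267]
ee_rot: [-1.27, 1.113, -1.113]
force: [-0.1, 0.1, -1.8]
width: 0.261
```

>>> arm_command(plan=[[[0,0,0],[0,0,0]],[[0,0,0],[0,0,0]]])

```text
clock: 26.15
position: [0.4791, 0.3337, 0.2284]
ee_rot: [-1.268, 1.113, -1.113]
force: [0.2, -0.6, -2.5]
width: 0.257
```

```bash
python3 gw.py -5 .7 .2197 post; python3 fz.py 3;  python3 - <<'E'
from cell import *
import cv2
p=get_image('wrist');cv2.imwrite('pics/w10.png',cv2.resize(p['color'][100:260,200:400,::-1],None,fx=4,fy=4,interpolation=cv2.INTER_CUBIC))
E
```

```text
t 26.15 p [0.4791 0.3337 0.2284] F [ 0.18 -0.63 -2.51] w 0.257
shift mm [ 0.   8.7 -0.1] turn [-0.02 -0.14 -0.  ]
26.25 [0.4791 0.3338 0.2287] F [ 0.09 -0.27 -2.74] sd [0.11 0.46 0.17]
well xy mm 38.0 626.7 bar raise 24.0
```

View pics/w10.png

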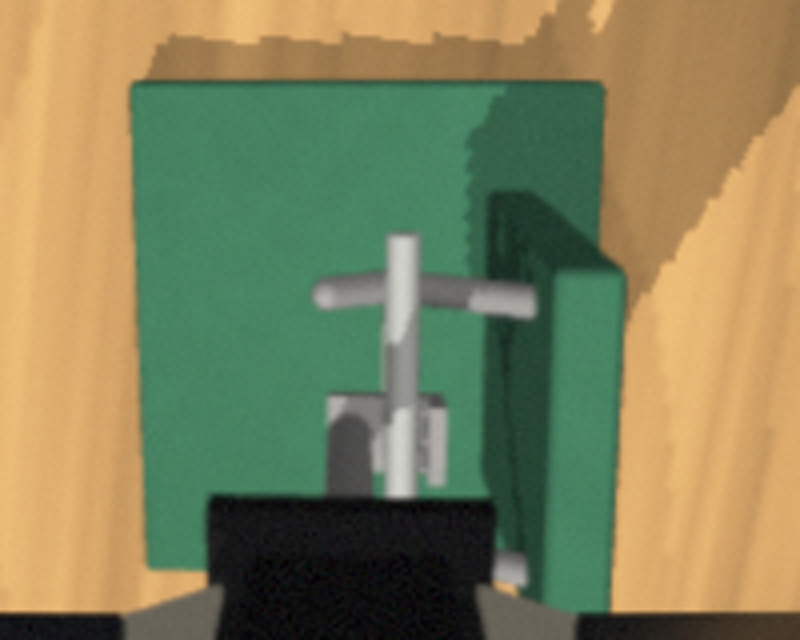

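>>> arm_command(plan=[[[0,0.003,0],[0,0,0]],[[0,0.006,0],[0,0,0]],[[0,0.009,0],[0,0,0]],[[0,0.011,0],[0,0,0]],[[0,0.011,0],[0,0,0]]])

```text
clock: 26.85
position: [0.4788, 0.3336, 0.2169]
ee_rot: [-1.268, 1.113, -1.113]
force: [0.1, 0.3, -2.1]
width: 0.261
```

```bash
python3 fz.py 3
```

```text
26.95 [0.4789 0.3336 0.2173] F [ 0.59  0.07 -1.79] sd [0.44 0.22 0.24]
well xy mm 37.8 626.6 bar raise 12.6
```

>>> arm_command(plan=[[[0,0.003,0],[0,0,0]],[[0,0.006,0],[0,0,0]],[[0,0.009,0],[0,0,0]],[[0,0.0105,0],[0,0,0]],[[0,0.0105,0],[0,0,0]]])

```text
clock: 27.5
position: [0.4787, 0.3336, 0.2064]
ee_rot: [-1.269, 1.113, -1.113]
force: [-0.5, -0.5, -0.9]
width: 0.26
```

```bash
python3 fz.py 3
python3 - <<'E'
from cell import *
import cv2
p=get_image('wrist');cv2.imwrite('pics/w11.png',cv2.resize(p['color'][100:260,200:400,::-1],None,fx=4,fy=4,interpolation=cv2.INTER_CUBIC))
p=get_image('scene');cv2.imwrite('pics/s11.png',cv2.resize(p['color'][200:350,320:460,::-1],None,fx=4,fy=4,interpolation=cv2.INTER_CUBIC))
E
```

```text
27.6 [0.4789 0.3337 0.2067] F [ 0.25 -0.19 -1.24] sd [0.59 0.31 0.26]
well xy mm 37.8 626.6 bar raise 2.0
```

View pics/w11.png

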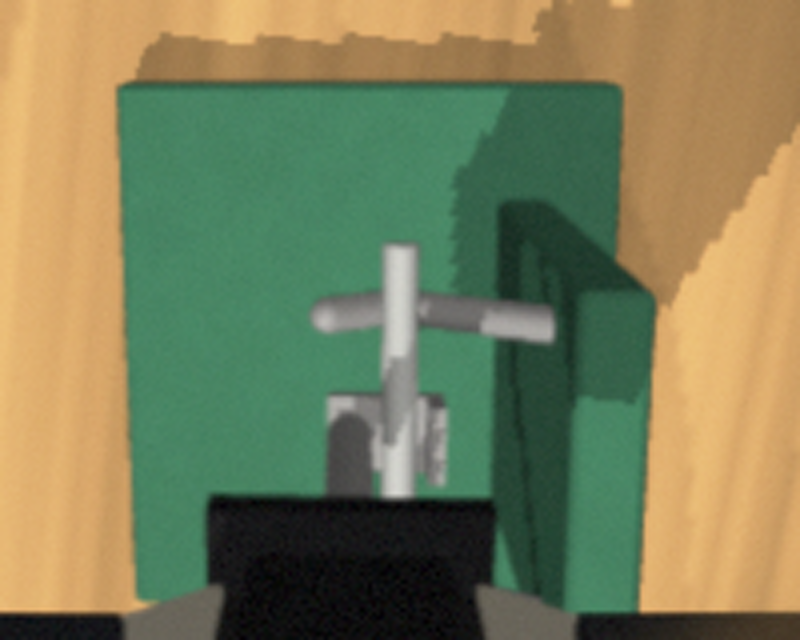

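View pics/s11.png

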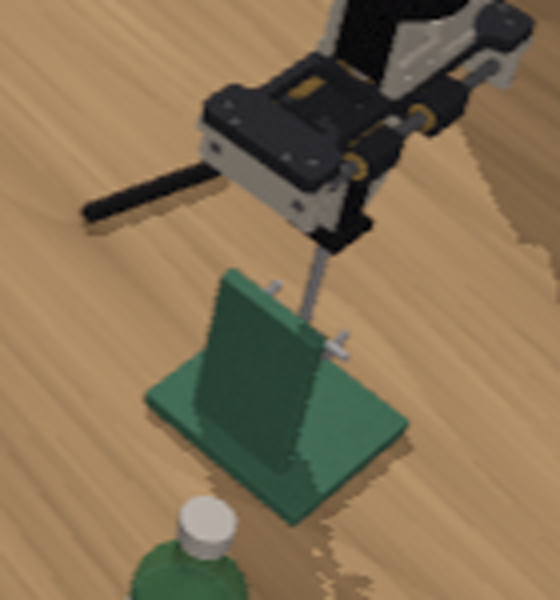

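>>> arm_command(plan=[[[0,0,-0.003],[0,0,0]],[[0,0,-0.007],[0,0,0]],[[0,0,-0.012],[0,0,0]],[[0,0,-0.017],[0,0,0]],[[0,0,-0.022],[0,0,0]]])

```text
clock: 28.25
position: [0.4565, 0.3308, 0.2068]
ee_rot: [-1.268, 1.113, -1.113]
force: [-0.2, 0.4, -0.7]
width: 0.264
```

```bash
python3 fz.py 2
```

```text
28.3 [0.4557 0.3308 0.2067] F [-0.81  0.41 -1.28] sd [0.65 0.04 0.58]
well xy mm 14.3 625.8 bar raise 2.0
```

>>> arm_command(plan=[[[0,0,-0.006],[0,0,0]],[[0,0,-0.014],[0,0,0]],[[0,0,-0.024],[0,0,0]],[[0,0,-0.034],[0,0,0]],[[0,0,-0.04],[0,0,0]]])

```text
clock: 28.85
position: [0.416, 0.3255, 0.2067]
ee_rot: [-1.269, 1.113, -1.112]
force: [0.9, -1.1, -1.0]
width: 0.261
```

```bash
python3 fz.py 2
python3 - <<'E'
from cell import *
import cv2
p=get_image('wrist');cv2.imwrite('pics/w12.png',cv2.resize(p['color'][100:260,200:400,::-1],None,fx=4,fy=4,interpolation=cv2.INTER_CUBIC))
p=get_image('scene');cv2.imwrite('pics/s12.png',cv2.resize(p['color'][200:350,320:460,::-1],None,fx=4,fy=4,interpolation=cv2.INTER_CUBIC))
E
python3 gw.py -90 0 .25 stand
```

```text
28.9 [0.4154 0.3255 0.2067] F [-0.01 -0.82 -1.65] sd [0.91 0.27 0.62]
well xy mm -26.2 624.1 bar raise 2.0
t 29.05 p [0.4174 0.3258 0.2069] F [-0.32  0.53 -1.25] w 0.262
shift mm [339.7 -43.2  -6.2] turn [-0.02 18.94 -0.03]
```

View pics/w12.png

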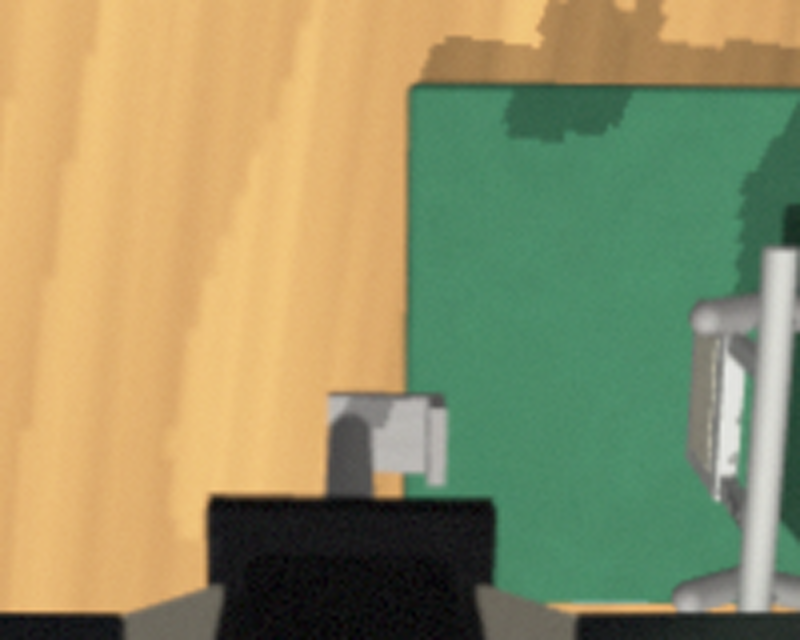

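View pics/s12.png

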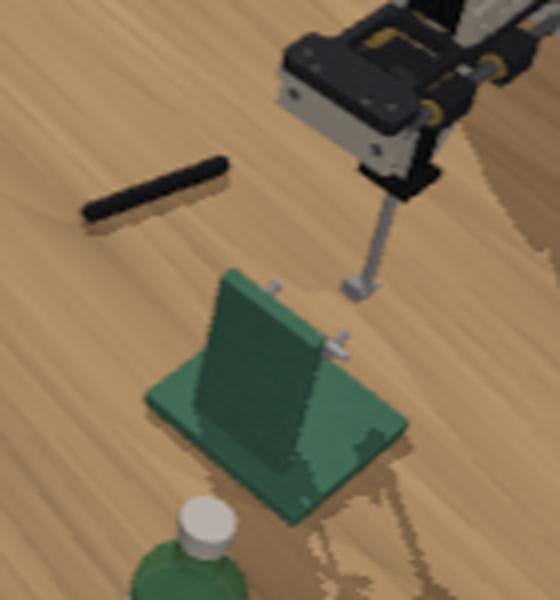

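>>> arm_command(plan=[[[0.005,-0.02,0],[0,0,0]],[[0.03,-0.04,-0.001],[0,3,0]],[[0.065,-0.043,-0.001],[0,7,0]],[[0.105,-0.043,-0.002],[0,11,0]],[[0.145,-0.043,-0.003],[0,15,0]]])

```text
clock: 29.55
position: [0.4338, 0.1801, 0.2501]
ee_rot: [-1.141, 1.307, -1.308]
force: [1.5, -0.3, -0.9]
width: 0.263
```

```bash
python3 gw.py -85 0 .2 stand
```

```text
t 29.55 p [0.4338 0.1801 0.2501] F [ 1.46 -0.3  -0.91] w 0.263
shift mm [187.6  50.   52.1] turn [-0.06  3.76 -0.03]
```

>>> arm_command(plan=[[[0.042,0.008,0.011],[0,1,0]],[[0.084,0.018,0.023],[0,2,0]],[[0.126,0.03,0.035],[0,3,0]],[[0.163,0.042,0.046],[0,3.7,0]],[[0.187,0.05,0.052],[0,3.7,0]]])

```text
clock: 30.05
position: [0.4606, -0.0141, 0.1995]
ee_rot: [-1.108, 1.354, -1.356]
force: [1.0, 0.8, -0.8]
width: 0.26
```

>>> arm_command(plan=[[[0,0,0],[0,0,0]],[[0,0,0],[0,0,0]],[[0,0,0],[0,0,0]],[[0,0,0],[0,0,0]]])

```text
clock: 30.45
position: [0.4605, -0.0096, 0.2]
ee_rot: [-1.11, 1.351, -1.351]
force: [0.7, 0.7, -1.5]
width: 0.261
```

```bash
sed -i "s/'stand':(.5437,-.0297,-.2)/'stand':(.543,-.0294,-.2)/" gw.py; python3 gw.py -80 0 .170 stand
```

```text
t 30.45 p [ 0.4605 -0.0096  0.2   ] F [ 0.69  0.67 -1.5 ] w 0.261
shift mm [ 3.1 30.   4.7] turn [-0.02  0.33 -0.03]
```

>>> arm_command(plan=[[[0.002,0.01,0],[0,0.3,0]],[[0.002,0.022,0],[0,0.3,0]],[[0.002,0.03,0],[0,0.3,0]],[[0.002,0.03,0],[0,0.3,0]],[[0.002,0.03,0],[0,0.3,0]]])

```text
clock: 30.95
position: [0.4596, -0.0128, 0.1694]
ee_rot: [-1.108, 1.357, -1.356]
force: [0.1, 0.8, -1.4]
width: 0.26
```

```bash
python3 fz.py 3 >/dev/null;  python3 gw.py 0 0 .170 stand
```

```text
t 31.1 p [ 0.4601 -0.0128  0.17  ] F [ 0.22  0.61 -2.15] w 0.259
shift mm [-0.3  0.  84.5] turn [-0.03 -0.09 -0.01]
```

>>> arm_command(plan=[[[0,0,0.01],[0,0,0]],[[0,0,0.025],[0,0,0]],[[0,0,0.04],[0,0,0]],[[0,0,0.052],[0,0,0]],[[0,0,0.06],[0,0,0]]])

```text
clock: 31.6
position: [0.52, -0.025, 0.1698]
ee_rot: [-1.107, 1.355, -1.357]
force: [-0.3, -0.4, -1.3]
width: 0.26
```

```bash
python3 fz.py 3;  python3 gw.py 0 0 .160 stand
```

```text
31.7 [ 0.5197 -0.0251  0.1697] F [ 0.92 -0.53 -1.01] sd [1.17 0.08 0.71]
well xy mm 46.5 265.6 bar raise -35.0
t 31.75 p [ 0.5188 -0.025   0.1696] F [-0.6   0.03 -1.76] w 0.256
shift mm [-0.5  9.6 24.6] turn [ 0.02 -0.1   0.02]
```

>>> arm_command(plan=[[[0,0,0.008],[0,0,0]],[[0,0,0.016],[0,0,0]],[[0,0,0.022],[0,0,0]],[[0,0,0.0235],[0,0,0]],[[0,0,0.0235],[0,0,0]]])

```text
clock: 32.25
position: [0.5418, -0.0296, 0.1696]
ee_rot: [-1.107, 1.356, -1.356]
force: [-0.2, 0.8, -1.9]
width: 0.261
```

```bash
python3 fz.py 3;  python3 gw.py 0 0 .157 stand
python3 - <<'E'
from cell import *
import cv2
p=get_image('scene');cv2.imwrite('pics/s13.png',cv2.resize(p['color'][120:270,220:420,::-1],None,fx=4,fy=4,interpolation=cv2.INTER_CUBIC))
E
```

```text
32.35 [ 0.5414 -0.0294  0.1696] F [ 0.24  0.43 -1.54] sd [0.33 0.31 0.37]
well xy mm 67.7 259.4 bar raise -35.1
t 32.4 p [ 0.5414 -0.0294  0.1697] F [-0.92 -0.07 -1.71] w 0.262
shift mm [-0.3 12.7  1.6] turn [ 0.02 -0.08 -0.  ]
```

View pics/s13.png

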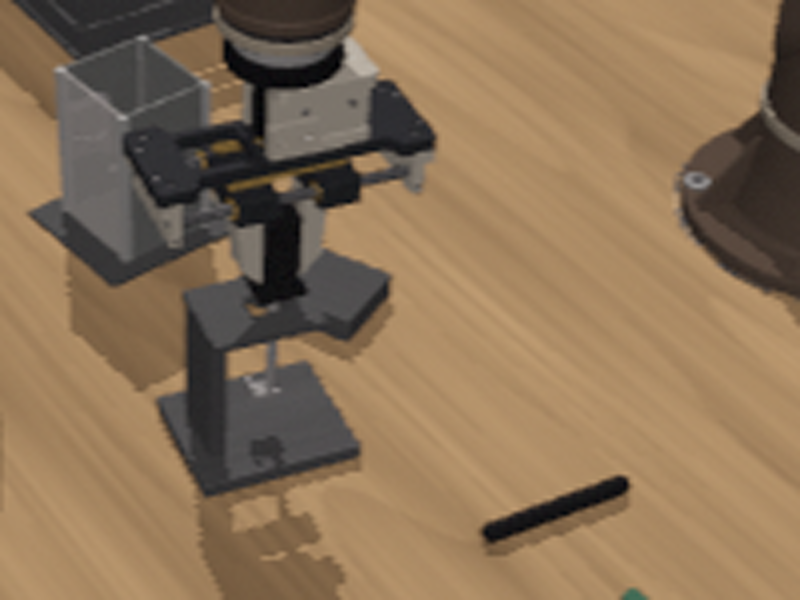

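Rod is in the slot, slightly above the plate. Lower about 12.5 mm, then +1 mm x.

>>> arm_command(plan=[[[0,0.003,0.001],[0,0,0]],[[0,0.007,0.001],[0,0,0]],[[0,0.01,0.001],[0,0,0]],[[0,0.012,0.001],[0,0,0]],[[0,0.012,0.001],[0,0,0]]])

```text
clock: 32.95
position: [0.5424, -0.0296, 0.1573]
ee_rot: [-1.108, 1.357, -1.356]
force: [-1.2, -0.3, -1.5]
width: 0.259
```

```bash
python3 fz.py 3
```

```text
33.05 [ 0.5426 -0.0297  0.1577] F [-0.24  0.   -1.41] sd [0.67 0.23 0.26]
well xy mm 68.9 259.0 bar raise -47.0
```

>>> arm_command(plan=[[[0,0.001,0],[0,0,0]],[[0,0.0015,0],[0,0,0]],[[0,0.0015,0],[0,0,0]]])

```text
clock: 33.4
position: [0.5428, -0.0296, 0.1566]
ee_rot: [-1.107, 1.356, -1.356]
force: [-2.0, 0.6, 4.0]
width: 0.261
```

```bash
python3 fz.py 3
```

```text
33.5 [ 0.5428 -0.0296  0.1566] F [-1.86  0.78  5.17] sd [0.5  0.15 0.97]
well xy mm 69.1 259.0 bar raise -48.1
```

Flange is on the plate (+5 N). Open.

>>> arm_command(plan=[[[0,-0.0005,0],[0,0,0]],[[0,-0.0005,0],[0,0,0]],[[0,-0.0005,0],[0,0,0]],[[0,-0.0005,0],[0,0,0]],[[0,-0.0005,0],[0,0,0]]], fingers=-1)

```text
clock: 34.05
position: [0.5426, -0.0296, 0.1567]
ee_rot: [-1.107, 1.356, -1.356]
force: [0.7, -0.1, 0.2]
width: 0.647
```

>>> arm_command(plan=[[[0,0,0],[0,0,0]],[[0,0,0],[0,0,0]],[[0,0,0],[0,0,0]],[[0,0,0],[0,0,0]],[[0,0,0],[0,0,0]]])

```text
clock: 34.55
position: [0.5426, -0.0296, 0.1567]
ee_rot: [-1.107, 1.356, -1.356]
force: [-0.1, 0.2, 0.3]
width: 0.996
```

>>> arm_command(plan=[[[0,-0.02,0],[0,0,0]],[[0,-0.05,0],[0,0,0]],[[0,-0.09,0],[0,0,0]],[[0,-0.13,0],[0,0,0]],[[0,-0.16,0],[0,0,0]]])

```text
clock: 35.05
position: [0.5429, -0.03, 0.3193]
ee_rot: [-1.105, 1.355, -1.357]
force: [0.9, 0.6, 0.3]
width: 0.999
```

```bash
python3 fz.py 5
python3 - <<'E'
from cell import *
from h import *
o,pos,r=state();p=get_image('wrist');w=wristcam(p,pos,r);cv2.imwrite('pics/w14.png',p['color'][:,:,::-1])
for t,z in [('rod_grip',.154),('rod',.12)]:
    for d in place_of(p,t)[:1]: print(t,d,atz(w,d['point'],z))
p=get_image('scene');cv2.imwrite('pics/s14.png',cv2.resize(p['color'][130:350,240:460,::-1],None,fx=2.7,fy=2.7,interpolation=cv2.INTER_CUBIC))
T=get_image('top');cv2.imwrite('pics/t14.png',T['color'][:,:,::-1])
for n,P in (('s',p),('t',T)): print(n,place_of(P,'tag')[:1],proj(P,[.484+.004*.991,.3336+.0005,.095]))
E
```

```text
35.25 [ 0.5428 -0.0295  0.317 ] F [ 0.67 -0.04  0.4 ] sd [0.87 0.7  1.13]
well xy mm 69.1 259.1 bar raise 112.3
rod_grip {'point': [284.2, 199.9], 'confidence': 0.9} [ 0.53948126 -0.03204555  0.154     ]
rod {'point': [286.6, 185.8], 'confidence': 0.93} [ 0.54228615 -0.02784633  0.12      ]
s [{'point': [396.4, 280.8], 'confidence': 0.48}] [[393.63433061 279.88868455]]
t [{'point': [150.6, 239.2], 'confidence': 0.5}] [[151.1567695  242.19241483]]
```

View pics/w14.png

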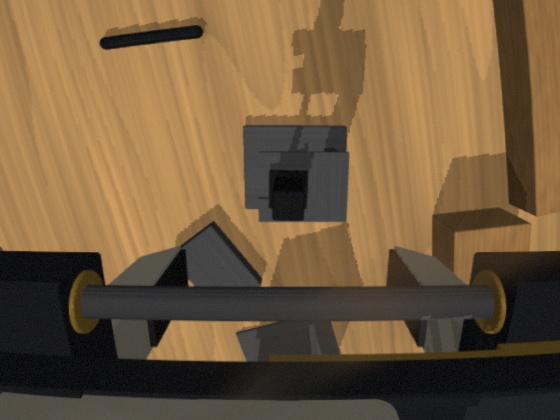

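View pics/s14.png

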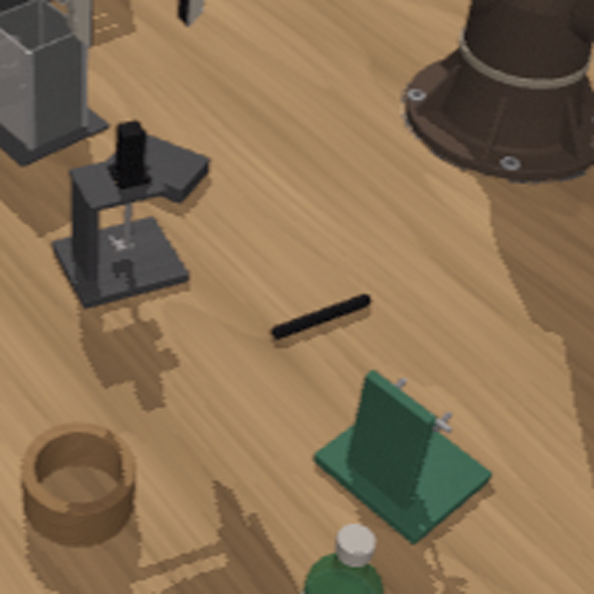

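View pics/t14.png

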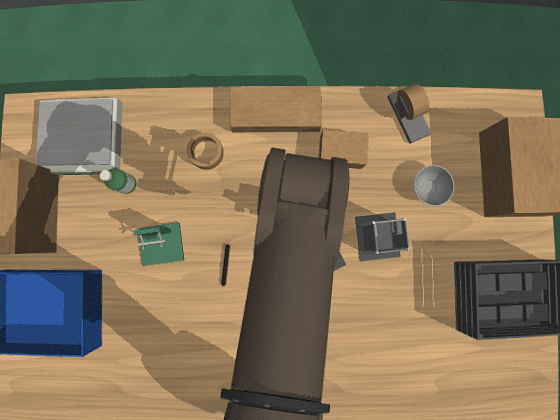

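```bash
python3 -c "
from cell import *
print(sign_off())"
```

```text
the job is handed in; nothing more can be done
None
```

The tag is hanging on the post, the rod is back in its stand, and I handed the job in at about 35.5 s of the 67 s. `sign_off()` gives no verdict, so the result below rests on my own checks.

- **Fetching the tag:** I hooked the bar and felt the keeper roof at about 20 mm of lift, with roughly 3.6 N of contact, well under the 12 N limit. I then eased down 3 mm, drew the bar 30 mm to -x with no sideways force showing, and raised the tag out of the well.
- **Hanging it:** As the hook lowered at the post, the wrist load fell from about 2.7 N to 1.2 N, which is the rod alone. The bar lay in the near notch in the close wrist view, and across both prongs after the hook was drawn clear.
- **Returning the rod:** The flange met the plate with about 5 N, then I opened the gripper and backed the arm about 160 mm straight up.

**Last checks:**
- The last pictures show the rod upright in the slot, the tag on both prongs and the bystanders where they started. The arm itself hid part of the top view.
- The network's rod position came out within 3 mm of the seat.
- The network's tag point (confidence about 0.5) was about 3 pixels (roughly 8 mm) off the expected seat in both views. That is close to the 10 mm limit, so I relied on the close wrist views instead, which showed the bar in the notches.

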